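# Put the refractometer away in its hinged case

## Robot

A 6-joint arm with a two-finger parallel gripper is mounted at the origin on a cart in front of the work surface, level with it; the furniture and walls round the work are solid. World frame = base frame: x ahead of the robot, y to its left, z up, the work surface at z = 0. Lengths are in m, angles in rad, forces in N, time in s.
With the tool pointing down it reaches from about 0.35 to 0.8 m from the base axis. Payload 7.3 kg.
Tool frame: the origin (TCP) lies on the centre line of the jaws, within the pads' length; the fingertips stand 14 mm ahead of it and the grasp point (between the pads) lies 5 mm behind it; z points along the fingers, y is the direction in which the jaws open and shut (so a half turn about z gives the same grasp; the last joint's range is limited). The gripper opens to 85 mm and grips with 20 to 120 N. Pads are 22 mm wide; open, the fingers measure 114 mm over their backs; the gripper's body (76 mm by 85 mm) begins 54 mm behind the grasp point. The pads swing forward as they close: fully open they stand 13 mm farther back than shut.
Start: joints at [1.104, 0.342, 1.524, -0, 1.275, -0.146], TCP at [0.166, 0.498, 0.245] pointing down, gripper open.
Joint ranges: [-2.53, 2.53], [-0.77, 2.02], [0.04, 2.7], [-1, 4.14], [0.28, 2.66], [-3.11, 3.11]. Speed limits (rad/s): [2.57, 2.57, 3.14, 3.14, 3.14, 3.14].

## Interface

Orientations are given as a unit quaternion [w, x, y, z].
In Python, from plant import get_state, eyes, job gives the robot as it stands. The module is installed in compiled form; this text tells all that it offers.
- The arm moves only by the shell command python3 -m creep 'ROWS' [FORCE]. ROWS is JSON, one flat list of numbers, 5 for each row, row after row: the closure in counts, from 0 (fully open) to 255 (shut), then the shift along the tool's x, y, z as a fraction of full scale, then the turn about the tool's z as a fraction of full scale. A call has 1 to 10 rows; each row is the pose to reach, as a shift and turn from the pose commanded when the call began, along the tool's axes at that moment; what a row does not reach only later rows make up. Full scale, the value 1, is 0.5 m for a shift and pi/2 rad for a turn. A row lasts 1/10 s, in which the tool goes at most 50 mm and 8.59 degrees, less where a joint would pass 70% of its speed; a pose out of reach is approached as far as the arm can. A call with a number of a shift or a turn outside -1 to 1 is refused whole. A call with a gripper value outside its range is refused whole. The fingers move at their own pace and stop on an object; FORCE is the grip in N (left out, the last holds). Time passes only in rows, so rows that repeat a pose let the fingers close. It gives the time, the measured TCP pose, the force and the opening at its end, in the units of the state.
- get_state(): the state, without advancing time (a new reading comes with each control period).
- eyes.camera(name): name is "scene" or "top"; returns (picture, depth): 420x560x3 uint8, blue, green, red; 420x560 float32, m along the optical axis (not along the pixel's ray), 0 where there is no reading.
- eyes.get_calibration(name): a dict with "intrinsics" (3x3 intrinsics, pixels), "world_to_cam" (4x4, takes a point from world to camera coordinates). Camera axes: x right, y down, z forward; pixel columns grow to the right and rows downward; lengths in m; the calibration is good to about 2 mm. A picture is of the moment at which its call begins. get_calibration takes no time and is no camera call.
- job.hand_in(): hands the job in, once; it reports no verdict.
The state is a dict: "t": time; "qpos": joint angles; "dq": joint speeds; "joint_torque": joint torques, N m; "ee_pos": TCP position; "tool_rot": TCP orientation; "contact_force": force on the tool from outside, world axes, zero at the start; "torque": the same for the moment, N m; "opening": finger opening in m.
Only numpy, scipy, OpenCV 4.12 (cv2) and the standard library are available. Lean on these libraries where they do the work, as an engineer would, in place of code of your own. Each camera call takes 0.05 s, during which the arm holds its last target.

## Task

Put the hand refractometer away: take the tissue packet off the shut case and lay it flat on the bench clear of the case, then raise the lid by its orange tab until it stands upright or a little past, lay the refractometer down in its fitted recess with the square prism head in the wide end, and ease the lid fully shut without slamming it. Leave the packet lying flat on the bench, and do not push or tip any of the bottles.

Things in the scene. Friction and masses are not known exactly. Their poses are not given: they have to be found in the camera images.
- case: grey clamshell instrument case, fixed to the bench, 112 (x) x 204 (y) x 56 mm shut, walls 4 mm. Origin at the centre of its underside; x runs from the front (tab side, roughly facing the robot) to the hinge side, y along its length, z up. Base 30 mm high, its floor 6 mm and the top of its foam 24 mm above the bench. Lid 26 mm high, its flat top 56 mm above the bench.
- recess (a point): centre of the recess in the black foam, on the case's floor: x = y = 0, z = 6 mm in the case's frame, axes as the case. It runs along y, 180 mm long, open to the floor: 58 mm wide from y = +28 to +90 (head end), 40 mm wide from y = -30 to -90 (eyepiece end); between y = -30 and +28 the foam is cut away over the inner width of 104 mm as room for fingers.
- lid (a joint): lid of the case: 0 shut, grows as it opens, 1.57 standing upright, stop at 1.85. The hinge is stiff: the lid stays at any angle where it is left, and needs about 1 to 2 N at the tab to move. Its axis is the case's y axis through lid_hinge.
- lid_hinge (a point): middle of the hinge line: in the case's frame x = +56, y = 0, z = 30 mm
- pull_tab (a point): gripping point of the orange tab that stands out 36 mm from the lid's front edge, 26 mm wide (y), 10 mm thick: 24 mm out, mid-width, mid-thickness. Lid shut: at x = -80, y = 0, z = 41 mm in the case's frame. Its axes turn with the lid (x towards the hinge); lid upright, the tab points straight up. Pinched across its width it pivots between the fingers as the lid swings.
- refr_mid (a point): hand refractometer, 170 mm long along x, 32 mm high, about 0.2 kg; the point is its middle, half-way up. Round barrel 27 mm across from x = -45 to +35 (grip at its middle), square metal head 48 mm wide from x = +35 to +85, black eyepiece 32 mm across from x = -85 to -45. z is up; it does not roll. Put away, its x lies along the case's y, this point at x = y = 0, z = 22 mm in the case's frame.
- refr_head (a point): centre of the refractometer's prism head, 60 mm from refr_mid along its x axis, half-way up; put away it is at x = 0, y = 60, z = 22 mm in the case's frame
- packet_mid (a point): blue and white flat packet, rigid, 53 (x) x 101 (y) x 10 mm, its centre half-way up; it lies on the shut lid at the start. Grip it across its 53 mm. The bench to the robot's right, about x 0.42 to 0.56 and y -0.30 to -0.40, is kept clear for it.
- red_cap_bottle: white bottle with a red cap, 60 mm across, 135 mm tall, stands near the refractometer; origin at the centre of its underside
- dropper_bottle: brown dropper bottle, 54 mm across, 138 mm tall, stands behind the case, clear of the lid's swing; origin at the centre of its underside
- wash_bottle: white wash bottle with a red top and thin spout, 68 x 90 x 190 mm, stands at the back; origin at the centre of its underside

How it is judged:
On the way, in this order (a step that is already met when the one before it is completed fails the run):
1. packet lying flat on the bench, let go, the case still shut (height (world z) of packet_mid below 0.016 m and angle between packet_mid's own z axis and vertical below 0.12 rad and contact force between tissue_packet and case below 0.05 N and value of joint lid below 0.05 rad and contact force between the fingers and tissue_packet below 0.1 N), for 0.2 s.
2. lid raised to upright or past it (value of joint lid above 1.4 rad), for 0.2 s.
3. refractometer lying in its recess, head in the wide end, let go, lid still raised (z of each of refr_mid, refr_head in the frame of case below 0.028 m and x of refr_mid in the frame of case between -0.009 and 0.009 m and y of refr_mid in the frame of case between -0.012 and 0.012 m and x of refr_head in the frame of case between -0.009 and 0.009 m and y of refr_head in the frame of case between 0.048 and 0.072 m and value of joint lid above 1 rad and contact force between the fingers and refractometer below 0.1 N), for 0.2 s.
At the end, for the whole second after the job is handed in: Lid shut (under 0.05 rad); refractometer down in the recess (centre and head under 28 mm high in the case frame, within 9 mm across and 12 mm along of their places, head at the wide end); packet flat on the bench (centre under 16 mm high, within 0.12 rad of level), off the case; all at rest (z of each of refr_mid, refr_head in the frame of case below 0.028 m and x of refr_mid in the frame of case between -0.009 and 0.009 m and y of refr_mid in the frame of case between -0.012 and 0.012 m and x of refr_head in the frame of case between -0.009 and 0.009 m and y of refr_head in the frame of case between 0.048 and 0.072 m and height (world z) of packet_mid below 0.016 m and angle between packet_mid's own z axis and vertical below 0.12 rad and contact force between tissue_packet and case below 0.05 N and value of joint lid below 0.05 rad and linear speed of each of refractometer, tissue_packet below 0.02 m/s); the robot touches nothing.
It fails at once if the red cap bottle pushed more than 30 mm or tipped (distance of red_cap_bottle from where it was at the start of the episode above 0.03 m or angle between red_cap_bottle's own z axis and vertical above 0.35 rad).
It fails at once if the dropper bottle pushed more than 30 mm or tipped (distance of dropper_bottle from where it was at the start of the episode above 0.03 m or angle between dropper_bottle's own z axis and vertical above 0.35 rad).
It fails at once if the wash bottle pushed more than 30 mm or tipped (distance of wash_bottle from where it was at the start of the episode above 0.03 m or angle between wash_bottle's own z axis and vertical above 0.35 rad).
It fails at once if the lid slammed (faster than 2.5 rad/s over the last 0.3 rad) (value of joint lid below 0.3 rad and velocity of joint lid below -2.5 rad/s).
It fails at once if the lid raised with the packet still on it (value of joint lid above 0.25 rad and contact force between tissue_packet and case above 0.05 N).
It also fails if it takes over 72 s, if anything falls off the work surface, if the arm or the gripper's body presses on something with over 40 N, if the wrist force passes 120 N, or if a joint passes its speed limit or range.

## Working session

There is one attempt and no reset: what is moved stays moved. The work goes in short steps, Python scripts to look and compute and a shell command to move; the robot and the scene stay as the last step left them, time stands still between calls to the robot, and variables do not carry over. Pictures are saved under pics/ and viewed, and the job is handed in when it is done.

```bash
ls; mkdir -p pics; python3 - <<'E'
from plant import get_state, eyes
import cv2,numpy as np
print(get_state())
for n in("scene","top"):
    p,d=eyes.camera(n); cv2.imwrite(f"pics/{n}0.png",p); np.save(f"pics/{n}0.npy",d)
    c=eyes.get_calibration(n); print(n,c)
E
```

```text
pics
{'t': 0.0, 'qpos': array([ 1.10400093e+00,  3.42717273e-01,  1.52502317e+00, -1.93538754e-05,
        1.27535906e+00, -1.45997010e-01]), 'dq': array([-2.62091519e-04,  1.63703874e-05,  2.05628467e-04,  1.43958725e-03,
       -2.00533348e-04, -8.75707600e-04]), 'joint_torque': array([ 2.41712805e-03, -4.33690846e+01, -2.46011299e+01,  9.09570599e-05,
        7.56091409e-03, -7.13449822e-06]), 'ee_pos': array([0.16535917, 0.49788735, 0.24462661]), 'tool_rot': array([-2.18427454e-04,  1.59709456e-01,  9.87163777e-01, -7.21128522e-04]), 'contact_force': array([-0.19958106, -0.05918249, -0.55615182]), 'torque': array([ 0.01308694, -0.03771863, -0.01310771]), 'opening': 0.08497813072062037}
scene {'intrinsics': array([[416.5097532 ,   0.        , 282.45988824],
       [  0.        , 416.5097532 , 202.90360623],
       [  0.        ,   0.        ,   1.        ]]), 'world_to_cam': array([[ 0.65340254, -0.75700973, -0.00117907, -0.27294522],
       [-0.48140533, -0.41431536, -0.77239348,  0.37680608],
       [ 0.58422088,  0.50525147, -0.63514323,  0.55316957],
       [ 0.        ,  0.        ,  0.        ,  1.        ]])}
top {'intrinsics': array([[398.92611033,   0.        , 280.27426768],
       [  0.        , 398.92611033, 213.90802962],
       [  0.        ,   0.        ,   1.        ]]), 'world_to_cam': array([[ 0.02488281, -0.99968134, -0.00425012,  0.08415384],
       [-0.97701345, -0.02341775, -0.21188752,  0.58343538],
       [ 0.21172047,  0.00942478, -0.97728482,  0.99678902],
       [ 0.        ,  0.        ,  0.        ,  1.        ]])}
```

View pics/scene0.png

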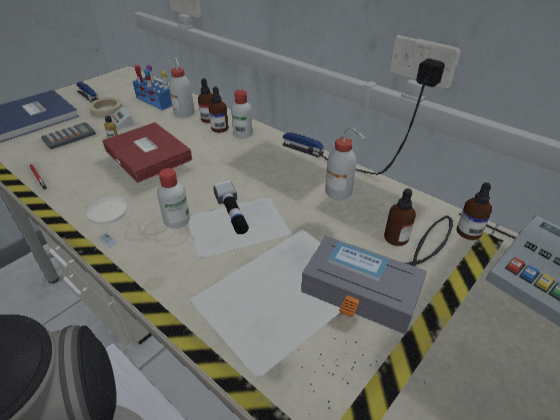

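View pics/top0.png

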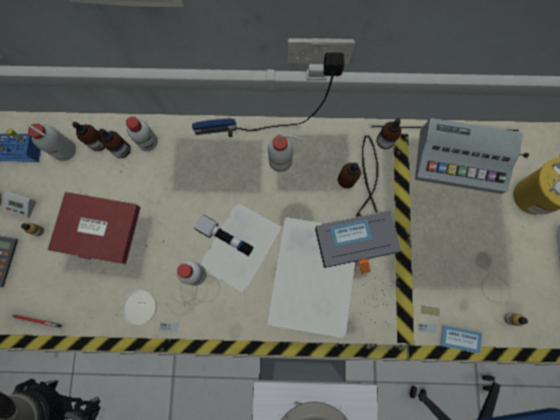

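The top view shows the case at about (357,238), the packet on its lid at (351,233) and the orange tab at (364,266). The refractometer's head is at (205,225) and its eyepiece at (245,247). The red cap bottle is at (190,272) and the dropper bottle at (348,175). Next I measure all of these.

```bash
cat > h.py <<'E'
import numpy as np,cv2
from plant import get_state, eyes
def cloud(n,d):
    c=eyes.get_calibration(n);K=c["intrinsics"];T=np.linalg.inv(c["world_to_cam"])
    v,u=np.mgrid[:d.shape[0],:d.shape[1]]
    P=np.stack([(u-K[0,2])/K[0,0]*d,(v-K[1,2])/K[1,1]*d,d],-1)
    W=P@T[:3,:3].T+T[:3,3]; W[d<=0]=np.nan
    return W
def proj(n,p):
    c=eyes.get_calibration(n);q=c["world_to_cam"]@np.r_[p,1];k=c["intrinsics"]@q[:3];return k[:2]/k[2]
def rect(P):
    r=cv2.minAreaRect((np.asarray(P)*1000).astype(np.float32));return r
E
python3 - <<'E'
from h import *
for n in("top","scene"):
    d=np.load(f"pics/{n}0.npy");p=cv2.imread(f"pics/{n}0.png").astype(int);W=cloud(n,d)
    x,y,z=W[...,0],W[...,1],W[...,2];b,g,r=p[...,0],p[...,1],p[...,2]
    print(n,"bench z",np.nanmedian(z[(x>.4)&(x<.6)&(y>-.1)&(y<.0)]))
    for nm,m in dict(case=(z>.045)&(z<.061)&(x>.3)&(x<.62)&(y<-.05)&(y>-.4)&(abs(r-b)<40),
      pk=(z>.061)&(z<.08)&(x>.3)&(x<.6)&(y<-.05)&(y>-.4),
      tab=(r>150)&(b<80)&(g<130)&(x>.3)&(x<.6)&(y<-.05)&(y>-.4)&(z>.02),
      refr=(z>.012)&(z<.045)&(x>.4)&(x<.65)&(y<.25)&(y>.05),
      red=(z>.05)&(x>.3)&(x<.55)&(y<.4)&(y>.1)&(z<.16),
      drop=(z>.06)&(z<.16)&(x>.55)&(x<.8)&(y<-.05)&(y>-.3),wash=(z>.06)&(z<.25)&(x>.6)&(x<.85)&(y<.1)&(y>-.05)).items():
        Q=W[m]
        if len(Q)<8: print(nm,len(Q));continue
        print(nm,len(Q),"med",np.median(Q,0).round(4),"min",Q.min(0).round(3),"max",Q.max(0).round(3),[np.round(a,1) for a in rect(Q[:,:2])])
E
```

```text
top bench z 0.05448505598061182
case 1866 med [ 0.5135 -0.1494  0.0568] min [ 0.454 -0.218  0.046] max [ 0.601 -0.05   0.061] [array([ 524.8, -124.2]), array([118.9, 176.1]), np.float64(13.5)]
pk 706 med [ 0.5355 -0.0954  0.0666] min [ 0.458 -0.214  0.061] max [ 0.596 -0.051  0.073] [array([ 528.5, -124.4]), array([107.6, 164. ]), np.float64(13.0)]
tab 20 med [ 0.4634 -0.1221  0.0458] min [ 0.458 -0.133  0.044] max [ 0.466 -0.113  0.05 ] [array([ 463.2, -122.4]), array([ 6.8, 20.1]), np.float64(13.1)]
refr 338 med [0.505  0.2102 0.0283] min [0.474 0.17  0.015] max [0.539 0.25  0.036] [array([507.1, 214.2]), array([89.5, 31.1]), np.float64(61.8)]
red 514 med [0.4197 0.3165 0.0972] min [0.392 0.295 0.05 ] max [0.452 0.353 0.14 ] [array([421.7, 323.2]), array([54.4, 59.4]), np.float64(73.9)]
drop 637 med [ 0.688  -0.0938  0.0777] min [ 0.55  -0.299  0.06 ] max [ 0.8   -0.051  0.14 ] [array([ 675.1, -175.9]), array([232. , 263.2]), np.float64(86.1)]
wash 351 med [0.7431 0.0847 0.121 ] min [ 0.717 -0.013  0.06 ] max [0.85  0.1   0.246] [array([782.8,  43.1]), array([ 46.7, 172. ]), np.flo
[... 420 characters left out ...]
.044] max [ 0.466 -0.112  0.049] [array([ 453.4, -125.1]), array([24.9, 22. ]), np.float64(13.5)]
refr 392 med [0.4976 0.2016 0.0276] min [0.473 0.17  0.012] max [0.538 0.249 0.034] [array([504.3, 214.5]), array([90.3, 31.1]), np.float64(63.7)]
red 968 med [0.4124 0.3123 0.0926] min [0.391 0.295 0.05 ] max [0.45  0.353 0.137] [array([417.9, 319.9]), array([48.6, 59.4]), np.float64(61.3)]
drop 1149 med [ 0.6885 -0.0999  0.0771] min [ 0.55 -0.3   0.06] max [ 0.8   -0.051  0.14 ] [array([ 689.6, -150.9]), array([162.6, 342.5]), np.float64(57.3)]
wash 782 med [0.7393 0.0826 0.1111] min [ 0.716 -0.013  0.06 ] max [0.85  0.1   0.249] [array([784.3,  45.2]), array([ 51.7, 172.4]), np.float64(44.8)]
```

```bash
python3 - <<'E'
from h import *
for n in("top","scene"):
    d=np.load(f"pics/{n}0.npy");p=cv2.imread(f"pics/{n}0.png").astype(int);W=cloud(n,d)
    x,y,z=W[...,0],W[...,1],W[...,2];b,g,r=p[...,0],p[...,1],p[...,2]
    print(n,"bench z",np.nanmedian(z[(x>.4)&(x<.6)&(y>.0)&(y<.1)]))
    R=(x>.3)&(x<.64)&(y<.05)&(y>-.4)
    for nm,m in dict(casetop=(z>.05)&(z<.061)&R&(x>.47),caseall=(z>.04)&(z<.08)&R,
      pk=(z>.062)&(z<.08)&R,pkc=(b-r>25)&R&(z>.055)&(z<.08),
      tab=(r>120)&(r-b>60)&R&(z>.03),
      refr=(z>.008)&(z<.045)&(x>.4)&(x<.65)&(y<.35)&(y>.05)&((x>.46)|(y<.28)),
      head=(z>.012)&(z<.045)&(x>.4)&(x<.65)&(y<.35)&(y>.205)&((x>.46)|(y<.28)),
      redtop=(z>.122)&(z<.15)&(x>.3)&(x<.55)&(y<.4)&(y>.1),
      dropbot=(z>.02)&(z<.15)&(x>.6)&(x<.76)&(y<-.05)&(y>-.22),wash=(z>.03)&(z<.25)&(x>.68)&(x<.8)&(y<.16)&(y>-.0)).items():
        Q=W[m]
        if len(Q)<8: print(nm,len(Q));continue
        print(nm,len(Q),"med",np.median(Q,0).round(4),"min",Q.min(0).round(3),"max",Q.max(0).round(3),[np.round(a,1) for a in rect(Q[:,:2])])
    if n=="top":
        c=p[150:300,140:420].astype(np.uint8);cv2.imwrite("pics/crop0.png",cv2.resize(c,None,fx=2.8,fy=2.8))
    else:
        c=p[160:340,180:440].astype(np.uint8);cv2.imwrite("pics/crop1.png",cv2.resize(c,None,fx=3,fy=3))
E
```

```text
top bench z 0.0009542416593386616
casetop 2267 med [ 0.5166 -0.1348  0.0568] min [ 0.47  -0.218  0.05 ] max [0.601 0.003 0.061] [array([ 524.7, -109.2]), array([112.5, 205.4]), np.float64(13.4)]
caseall 3431 med [ 0.5198 -0.11    0.0573] min [ 0.434 -0.218  0.041] max [0.601 0.003 0.073] [array([ 507.5, -113.1]), array([147.7, 205.7]), np.float64(13.4)]
pk 774 med [ 0.535  -0.0878  0.0666] min [ 0.458 -0.209  0.062] max [ 0.575 -0.012  0.073] [array([ 523.3, -110. ]), array([104. , 194.3]), np.float64(13.0)]
pkc 505 med [ 0.5402 -0.0877  0.0663] min [ 0.5   -0.141  0.055] max [ 0.57  -0.033  0.073] [array([535.3, -87.2]), array([ 53.4, 101.6]), np.float64(13.1)]
tab 87 med [ 0.4557 -0.1242  0.0463] min [ 0.435 -0.138  0.041] max [ 0.469 -0.111  0.052] [array([ 452.2, -124.5]), array([34.7, 22.1]), np.float64(14.5)]
refr 789 med [0.5299 0.2637 0.0297] min [0.474 0.158 0.008] max [0.585 0.334 0.037] [array([523.3, 245.7]), array([178.3,  48.1]), np.float64(61.6)]
head 632 med [0.5367 0.2779 0.0297] min [0.485 0.205 0.013] max [0.585 0.334 0.037] [array([532.1, 261.2]), array([143.1,  4
[... 1363 characters left out ...]
] max [0.582 0.336 0.035] [array([523.1, 250.4]), array([171.2,  47.3]), np.float64(60.7)]
head 598 med [0.5328 0.2772 0.0294] min [0.484 0.206 0.012] max [0.582 0.336 0.035] [array([532. , 262.6]), array([144. ,  47.2]), np.float64(64.9)]
redtop 191 med [0.4191 0.321  0.1337] min [0.405 0.308 0.122] max [0.438 0.342 0.137] [array([421.6, 326.1]), array([33.5, 33. ]), np.float64(25.9)]
dropbot 1035 med [ 0.6838 -0.0938  0.0753] min [ 0.603 -0.193  0.02 ] max [ 0.72  -0.062  0.14 ] [array([ 649.5, -123.8]), array([157.4,  54. ]), np.float64(36.8)]
wash 1352 med [0.7327 0.0908 0.0985] min [0.715 0.048 0.03 ] max [0.777 0.132 0.191] [array([746.2,  94.2]), array([53.8, 78.2]), np.float64(33.1)]
```

View pics/crop0.png

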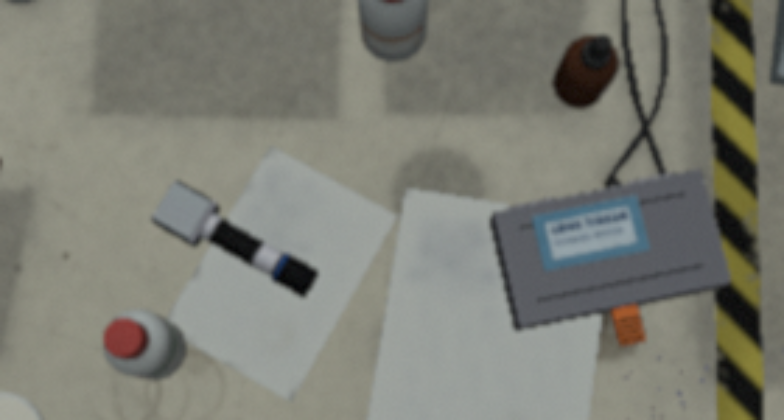

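View pics/crop1.png

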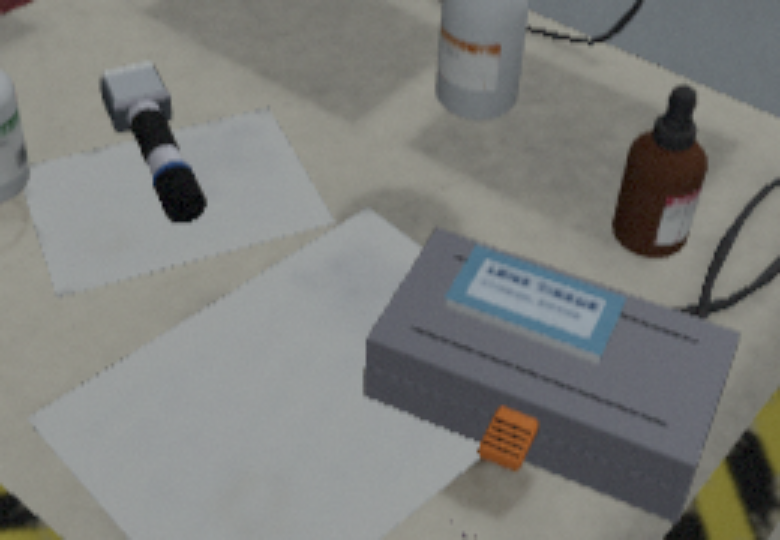

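The crops confirm the layout: the tab sits at mid-length on the robot side, and the refractometer's head points away from the robot and to the left. I'll write a planning helper and refine the refractometer and case poses.

```bash
cat >> h.py <<'E'
from scipy.spatial.transform import Rotation as Ro
def goal(x,y,z,yaw=None,st=None):
    """prints row fractions to bring TCP to x,y,z with tool-y along yaw(deg, mod 180)"""
    s=st or get_state();R=Ro.from_quat(np.roll(s["tool_rot"],-1)).as_matrix()
    d=R.T@(np.array([x,y,z])-s["ee_pos"])/.5
    cy=np.degrees(np.arctan2(R[1,1],R[0,1]));t=0
    if yaw is not None: t=(cy-yaw+90)%180-90
    print("t%.2f"%s["t"],"from",s["ee_pos"].round(4),"yaw %.1f"%cy,"tilt %.2f"%np.degrees(np.arccos(-R[2,2])),"op %.4f"%s["opening"],"F",s["contact_force"].round(1),"-> row",d.round(4),"turn %.4f (%.1f deg)"%(t/90,t))
CA=np.array([.5240,-.1085]);CY=np.radians(13.2)
def case(x,y):
    c,s=np.cos(CY),np.sin(CY);return CA+[c*x-s*y,s*x+c*y]
E
python3 - <<'E'
from h import *
for n in("top","scene"):
    d=np.load(f"pics/{n}0.npy");W=cloud(n,d);x,y,z=np.moveaxis(W,-1,0)
    Q=W[(z>.009)&(z<.045)&(x>.4)&(x<.65)&(y<.35)&(y>.05)&((x>.46)|(y<.28))]
    for a in(60.5,61.5,62.5):
        a=np.radians(a);u=Q[:,0]*np.cos(a)+Q[:,1]*np.sin(a);v=-Q[:,0]*np.sin(a)+Q[:,1]*np.cos(a)
        us=np.sort(u);f=lambda lo,hi:(np.percentile(v[(u>lo)&(u<hi)],[1,50,99])*1e3).round(1)
        m=us[-1]
        print(n,np.degrees(a),"u ends",us[[0,2,5,10,-10,-5,-1]].round(4),"head",f(m-.045,m-.005),"barrel",f(m-.13,m-.06),"eye",f(m-.165,m-.13))
    C=W[(z>.04)&(z<.08)&(x>.3)&(x<.64)&(y<.05)&(y>-.4)]
    c,s=np.cos(CY),np.sin(CY);D=C[:,:2]-CA;X=c*D[:,0]+s*D[:,1];Y=-s*D[:,0]+c*D[:,1]
    t=C[:,2]>.052
    print("case X",np.percentile(X[t],[.5,1,99,99.5]).round(4),"Y",np.percentile(Y[t],[.5,1,99,99.5]).round(4),"tab",X.min(),Y[X<-.062].mean())
goal(.5355,-.0865,.16,13.2)
E
```

```text
top 60.5 u ends [0.3915 0.3916 0.3919 0.3924 0.5583 0.5589 0.5603] head [-356.4 -332.  -309.4] barrel [-348.  -334.  -321.2] eye [-351.5 -334.9 -321. ]
top 61.50000000000001 u ends [0.3855 0.3858 0.3861 0.3866 0.5522 0.5532 0.5548] head [-365.6 -341.3 -318.7] barrel [-356.  -342.  -329.5] eye [-358.5 -342.5 -328.1]
top 62.50000000000001 u ends [0.3793 0.3798 0.38   0.3803 0.5461 0.5472 0.5491] head [-374.9 -350.7 -328. ] barrel [-364.  -349.9 -337.7] eye [-365.7 -349.5 -335.2]
case X [-0.0551 -0.0546  0.0553  0.0559] Y [-0.1009 -0.0998  0.1002  0.101 ] tab -0.09094005944106721 0.00043144290372525986
scene 60.5 u ends [0.3899 0.3905 0.3906 0.3909 0.5589 0.5599 0.561 ] head [-352.5 -328.9 -308.2] barrel [-346.7 -330.9 -319.8] eye [-350.  -331.8 -319.6]
scene 61.50000000000001 u ends [0.384  0.3845 0.3848 0.385  0.5531 0.5541 0.5555] head [-361.7 -338.1 -317.7] barrel [-354.7 -339.  -328.2] eye [-356.7 -338.7 -326.9]
scene 62.50000000000001 u ends [0.378  0.3784 0.3788 0.3791 0.5472 0.5482 0.5498] head [-371.  -347.3 -326.9] barrel [-362.8 -346.9 -336.2] eye [-363.8 -345.6 -333.9]
case X [-0.0568 -0.0565  0.054   0.0548] Y [-0.1    -0.099   0.1002  0.1012] tab -0.09393140779638921 0.0001929172414098034
t0.10 from [0.1654 0.4979 0.2447] yaw 71.6 tilt 0.08 op 0.0856 F [ 0.3  0.2 -0.8] -> row [-1.0711 -0.8756  0.1704] turn 0.6491 (58.4 deg)
```

```bash
python3 -m creep '[0,-0.53,-0.44,0.03,0.65, 0,-0.53,-0.44,0.03,0.65, 0,-0.53,-0.44,0.03,0.65, 0,-0.53,-0.44,0.03,0.65, 0,-0.53,-0.44,0.03,0.65, 0,-0.53,-0.44,0.03,0.65, 0,-0.53,-0.44,0.03,0.65, 0,-0.53,-0.44,0.03,0.65, 0,-0.53,-0.44,0.03,0.65]' 25; python3 -c "
from h import *
goal(.5355,-.0865,.13,13.2)"
```

```text
t: 1.0
ee_pos: [0.3479, 0.205, 0.2301]
tool_rot: [-0.0, 0.623, 0.782, -0.0]
contact_force: [-0.5, 0.2, 0.6]
opening: 0.0854
t1.00 from [0.3479 0.205  0.2301] yaw 13.0 tilt 0.05 op 0.0854 F [-0.5  0.2  0.6] -> row [-0.6525  0.2349  0.1998] turn -0.0025 (-0.2 deg)
```

```bash
python3 -m creep '[0,-0.652,0.235,0.15,-0.002, 0,-0.652,0.235,0.15,-0.002, 0,-0.652,0.235,0.15,-0.002, 0,-0.652,0.235,0.15,-0.002, 0,-0.652,0.235,0.2,-0.002, 0,-0.652,0.235,0.2,-0.002, 0,-0.652,0.235,0.2,-0.002, 0,-0.652,0.235,0.2,-0.002, 0,-0.652,0.235,0.2,-0.002]'; python3 -c "
from h import *
goal(.5355,-.0865,.073,13.2)"
```

```text
t: 1.9
ee_pos: [0.5362, -0.0844, 0.129]
tool_rot: [-0.001, 0.62, 0.784, -0.0]
contact_force: [-0.6, -0.1, 0.2]
opening: 0.0854
t1.90 from [ 0.5362 -0.0844  0.129 ] yaw 13.3 tilt 0.14 op 0.0854 F [-0.6 -0.1  0.2] -> row [-0.0039 -0.0021  0.112 ] turn 0.0013 (0.1 deg)
```

Descend with the jaws open to 73 mm, then lower further if needed and close.

```bash
python3 -m creep '[0,-0.003,-0.001,0.06,0.001, 0,-0.003,-0.001,0.11,0.001, 0,-0.003,-0.001,0.11,0.001, 0,-0.003,-0.001,0.11,0.001]'; python3 - <<'E'
from h import *
goal(.5355,-.0865,.067,13.2)
p,d=eyes.camera("scene");cv2.imwrite("pics/g1.png",cv2.resize(p[140:340,230:470],None,fx=3,fy=3))
E
```

```text
t: 2.3
ee_pos: [0.5359, -0.0847, 0.0763]
tool_rot: [-0.0, 0.62, 0.785, 0.0]
contact_force: [0.6, -0.0, 0.3]
opening: 0.0854
t2.30 from [ 0.5359 -0.0847  0.0763] yaw 13.4 tilt 0.02 op 0.0854 F [ 0.6 -0.   0.3] -> row [-0.0034 -0.0016  0.0186] turn 0.0017 (0.2 deg)
```

View pics/g1.png

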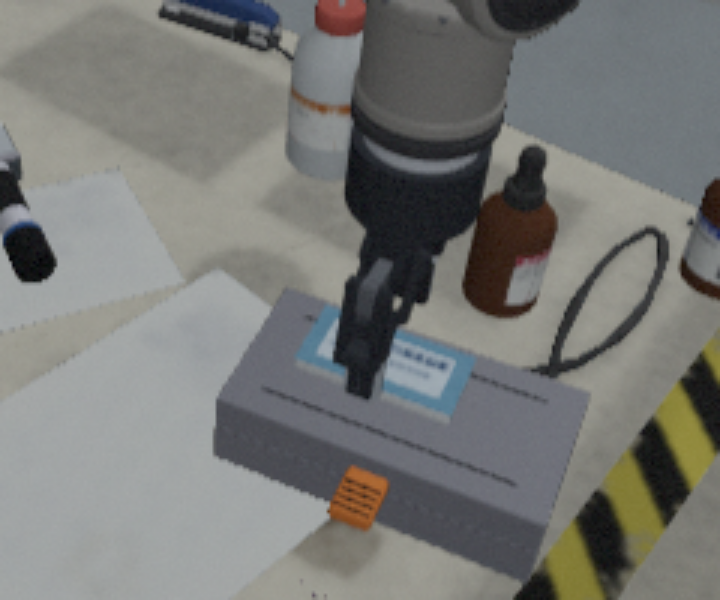

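The near finger, tip at about (360,390) in this crop, stands just in front of the packet and above the lid. I lower 4 mm and close.

```bash
python3 -m creep '[60,-0.003,-0.001,0.008,0.001, 80,-0.003,-0.001,0.008,0.001, 150,-0.003,-0.001,0.008,0.001, 150,-0.003,-0.001,0.008,0.001, 150,-0.003,-0.001,0.008,0.001, 150,-0.003,-0.001,0.008,0.001]' 30; python3 - <<'E'
from h import *
goal(.48,-.35,.13,13.2)
p,d=eyes.camera("scene");cv2.imwrite("pics/g2.png",cv2.resize(p[140:340,230:470],None,fx=3,fy=3))
E
```

```text
t: 2.95
ee_pos: [0.5361, -0.088, 0.0723]
tool_rot: [0.0, 0.622, 0.783, 0.0]
contact_force: [-1.3, 1.4, 6.4]
opening: 0.0519
t2.95 from [ 0.5361 -0.088   0.0723] yaw 13.1 tilt 0.06 op 0.0519 F [-1.3  1.4  6.4] -> row [-0.4848 -0.2279 -0.1156] turn -0.0010 (-0.1 deg)
```

View pics/g2.png

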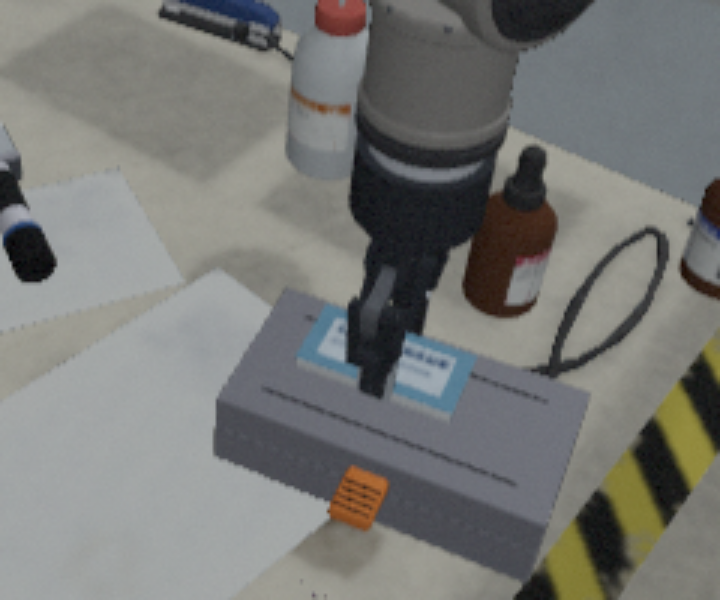

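Gripped: the opening stopped at 52 mm with the packet between the fingers, and the tips just touch the lid (6 N). I lift and carry it to the right.

```bash
python3 -m creep '[150,0,0,-0.05,0, 150,0,0,-0.11,0, 150,0.05,-0.02,-0.116,0, 150,0.13,-0.06,-0.116,0, 150,0.21,-0.1,-0.116,0, 150,0.29,-0.13,-0.116,0, 150,0.37,-0.17,-0.116,0, 150,0.43,-0.2,-0.116,0, 150,0.47,-0.22,-0.116,0, 150,0.485,-0.228,-0.116,0]'; python3 - <<'E'
from h import *
goal(.48,-.35,.018,13.2)
p,d=eyes.camera("scene");cv2.imwrite("pics/g3.png",p)
E
```

```text
t: 4.0
ee_pos: [0.3684, 0.1234, 0.1295]
tool_rot: [-0.0, 0.621, 0.784, 0.0]
contact_force: [-0.1, -0.9, -0.5]
opening: 0.0518
t4.00 from [0.3684 0.1234 0.1295] yaw 13.2 tilt 0.02 op 0.0518 F [-0.1 -0.9 -0.5] -> row [-9.728e-01  7.000e-04  2.228e-01] turn 0.0003 (0.0 deg)
```

View pics/g3.png

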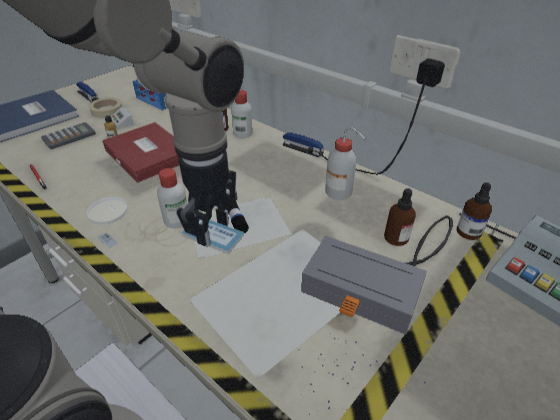

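I typed the first shift with the wrong sign (+0.485 instead of -0.485), so the packet went left. It is held clear above the bench at z = 0.13 and touched nothing. I now carry it back to the right.

```bash
python3 -m creep '[150,-0.05,0,-0.02,0, 150,-0.14,0,-0.02,0, 150,-0.24,0,-0.02,0, 150,-0.34,0,-0.02,0, 150,-0.44,0,-0.02,0, 150,-0.54,0,-0.02,0, 150,-0.64,0,-0.02,0, 150,-0.74,0,-0.02,0, 150,-0.84,0,-0.02,0, 150,-0.9,0,-0.02,0]'; python3 - <<'E'
from h import *
goal(.48,-.35,.018,13.2)
p,d=eyes.camera("scene");cv2.imwrite("pics/g4.png",p)
E
```

```text
t: 5.05
ee_pos: [0.4719, -0.3215, 0.1391]
tool_rot: [0.001, 0.623, 0.782, -0.0]
contact_force: [0.2, 0.3, -0.3]
opening: 0.0519
t5.05 from [ 0.4719 -0.3215  0.1391] yaw 12.9 tilt 0.13 op 0.0519 F [ 0.2  0.3 -0.3] -> row [-0.0588  0.0029  0.2423] turn -0.0030 (-0.3 deg)
```

View pics/g4.png

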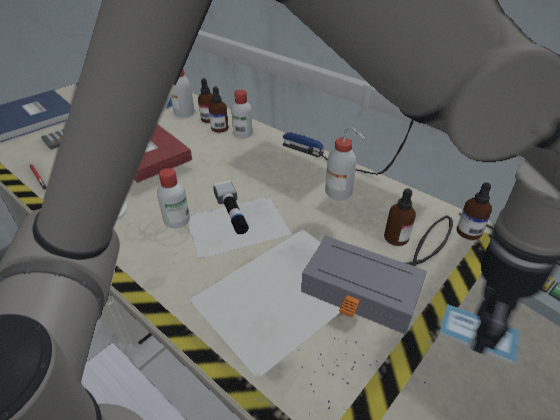

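```bash
python3 -m creep '[150,-0.059,0.003,0.08,0, 150,-0.059,0.003,0.16,0, 150,-0.059,0.003,0.22,0, 150,-0.059,0.003,0.23,0, 150,-0.059,0.003,0.238,0, 150,-0.059,0.003,0.244,0, 150,-0.059,0.003,0.245,0, 150,-0.059,0.003,0.245,0]'; python3 - <<'E'
from h import *
goal(.48,-.35,.018,13.2)
E
```

```text
t: 5.9
ee_pos: [0.4807, -0.3449, 0.0181]
tool_rot: [0.001, 0.622, 0.783, -0.0]
contact_force: [0.5, -0.3, -0.5]
opening: 0.0517
t5.90 from [ 0.4807 -0.3449  0.0181] yaw 13.1 tilt 0.13 op 0.0517 F [ 0.5 -0.3 -0.5] -> row [-0.0097 -0.0036  0.0002] turn -0.0007 (-0.1 deg)
```

```bash
python3 -m creep '[150,0,0,0.003,0, 150,0,0,0.003,0, 110,0,0,0.003,0, 70,0,0,0.002,0, 30,0,0,0,0, 0,0,0,0,0, 0,0,0,-0.02,0, 0,0,0,-0.1,0, 0,0,0,-0.2,0]'; python3 - <<'E'
from h import *
for n in ("scene","top"):
    p,d=eyes.camera(n);cv2.imwrite(f"pics/r1{n}.png",p);W=cloud(n,d)
    x,y,z=np.moveaxis(W,-1,0);b,r=p[...,0].astype(int),p[...,2].astype(int)
    Q=W[(b-r>25)&(x>.35)&(x<.65)&(y<-.23)&(y>-.5)&(z<.03)]
    print(n,len(Q),np.median(Q,0) if len(Q) else"",np.percentile(Q[:,2],[5,95]),rect(Q[:,:2]))
xy=case(-80,0);print(xy);goal(xy[0],xy[1],.15,-76.8)
E
```

```text
t: 6.8
ee_pos: [0.4789, -0.3434, 0.1164]
tool_rot: [-0.002, 0.622, 0.783, 0.0]
contact_force: [0.3, -0.7, -0.1]
opening: 0.0855
scene 1291 [ 0.48135114 -0.34409534  0.01040914] [0.00848399 0.01220421] ((478.42022705078125, -335.48077392578125), (57.373252868652344, 123.31292724609375), 15.354804039001465)
top 445 [ 0.48510452 -0.34260643  0.01098055] [0.00731551 0.01410807] ((480.6408996582031, -343.7734069824219), (51.94014358520508, 101.80200958251953), 12.850288391113281)
[-77.36231223 -18.37656961]
t6.90 from [ 0.483  -0.3471  0.1243] yaw 13.1 tilt 0.75 op 0.0858 F [-0.3  0.1 -0.3] -> row [   0.2372 -159.8069   -1.2378] turn 0.9992 (89.9 deg)
```

View pics/r1scene.png

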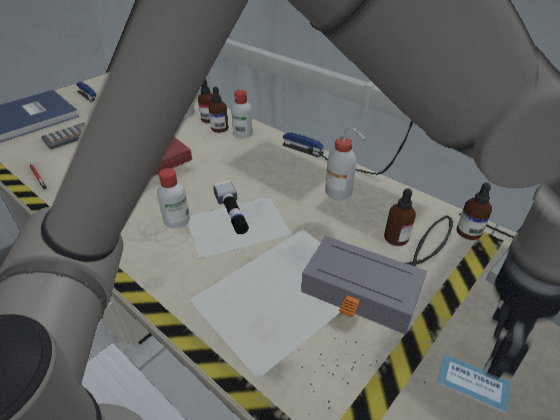

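The packet lies flat on the bench, top face at z ≈ 0.0105, around (474,383) in the scene view, and the fingers are off it. Next is the tab.

```bash
python3 - <<'E'
from h import *
xy=case(-.080,0);print(xy);goal(xy[0],xy[1],.13,-76.8)
E
```

```text
[ 0.44611369 -0.12676807]
t6.90 from [ 0.483  -0.3471  0.1243] yaw 13.1 tilt 0.75 op 0.0858 F [-0.3  0.1 -0.3] -> row [ 0.4457  0.0283 -0.0161] turn 0.9992 (89.9 deg)
```

```bash
python3 -m creep '[0,0.04,0.003,-0.02,0.09, 0,0.1,0.01,-0.02,0.18, 0,0.15,0.01,-0.02,0.27, 0,0.2,0.015,-0.02,0.36, 0,0.25,0.02,-0.02,0.45, 0,0.3,0.02,-0.02,0.54, 0,0.35,0.025,-0.02,0.63, 0,0.4,0.028,-0.02,0.72, 0,0.445,0.028,-0.018,0.81, 0,0.445,0.028,-0.018,0.9]';python3 -m creep '[0,0,0,0,0.095, 0,0,0,0,0.1, 0,0,0,0,0.1]'; python3 - <<'E'
from h import *
xy=case(-.080,0);goal(xy[0],xy[1],.046,-76.8)
p,d=eyes.camera("scene");cv2.imwrite("pics/t1.png",p)
E
```

```text
t: 7.9
ee_pos: [0.4421, -0.1221, 0.126]
tool_rot: [-0.001, 0.982, 0.19, -0.0]
contact_force: [-0.4, -0.2, 0.3]
opening: 0.0854
t: 8.2
ee_pos: [0.4432, -0.1246, 0.126]
tool_rot: [0.0, 0.993, 0.116, 0.0]
contact_force: [0.1, -1.2, -0.3]
opening: 0.0856
t8.20 from [ 0.4432 -0.1246  0.126 ] yaw -76.7 tilt 0.02 op 0.0856 F [ 0.1 -1.2 -0.3] -> row [0.0046 0.0055 0.16  ] turn 0.0014 (0.1 deg)
```

View pics/t1.png

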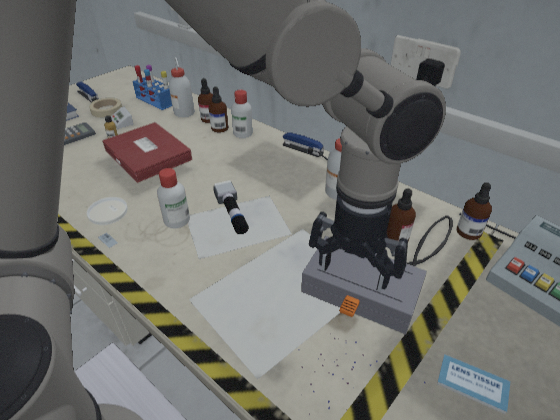

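```bash
python3 - <<'E'
from h import *
xy=case(-.081,0);goal(xy[0],xy[1],.040,-76.8)
E
python3 -m creep '[0,0.003,0.005,0.06,0.001, 100,0.003,0.005,0.13,0.001, 110,0.003,0.005,0.16,0.001, 110,0.003,0.005,0.17,0.001, 110,0.003,0.005,0.172,0.001]' 30; python3 - <<'E'
from h import *
xy=case(-.081,0);goal(xy[0],xy[1],.040,-76.8)
p,d=eyes.camera("scene");cv2.imwrite("pics/t2.png",cv2.resize(p[180:360,260:460],None,fx=3,fy=3))
E
```

```text
t8.25 from [ 0.4432 -0.1246  0.1259] yaw -76.7 tilt 0.01 op 0.0856 F [ 0.2 -0.2  0.7] -> row [0.0027 0.0055 0.1718] turn 0.0012 (0.1 deg)
t: 8.75
ee_pos: [0.4451, -0.1267, 0.0395]
tool_rot: [-0.0, 0.993, 0.114, -0.0]
contact_force: [-0.1, -0.4, 0.4]
opening: 0.0486
t8.75 from [ 0.4451 -0.1267  0.0395] yaw -76.9 tilt 0.05 op 0.0486 F [-0.1 -0.4  0.4] -> row [-0.      0.0006 -0.001 ] turn -0.0012 (-0.1 deg)
```

View pics/t2.png

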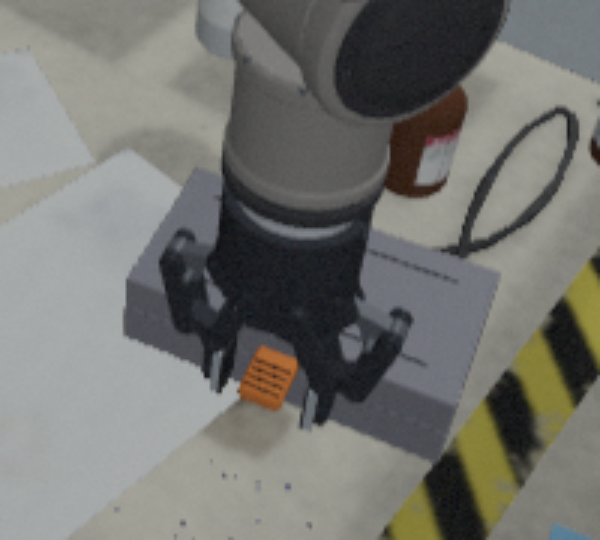

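The fingers stand on either side of the tab (crop ~(270,380)). I close on it.

```bash
python3 -m creep '[200,0,0,0,0, 200,0,0,0,0, 200,0,0,0,0, 200,0,0,0,0, 200,0,0,0,0]' 30; python3 - <<'E'
from h import *
s=get_state();goal(*s["ee_pos"])
# arc: tab point relative hinge (-.137,.011)
rx,rz=-.137,.011
for th in np.arange(0,1.71,.1):
    dx=rx*np.cos(th)+rz*np.sin(th)-rx; dz=-rx*np.sin(th)+rz*np.cos(th)-rz
    print("%.1f x %.4f z %.4f"%(th,dx/.5,-dz/.5))
R=Ro.from_quat(np.roll(s["tool_rot"],-1)).as_matrix();print(R[:,0])
E
```

```text
t: 9.3
ee_pos: [0.4454, -0.1254, 0.0409]
tool_rot: [-0.001, 0.994, 0.113, 0.001]
contact_force: [-0.4, 8.1, 6.3]
opening: 0.025
t9.30 from [ 0.4454 -0.1254  0.0409] yaw -77.0 tilt 0.10 op 0.0250 F [-0.4  8.1  6.3] -> row [0. 0. 0.] turn 0.0000 (0.0 deg)
0.0 x 0.0000 z -0.0000
0.1 x 0.0036 z -0.0272
0.2 x 0.0098 z -0.0540
0.3 x 0.0187 z -0.0800
0.4 x 0.0302 z -0.1050
0.5 x 0.0441 z -0.1287
0.6 x 0.0603 z -0.1509
0.7 x 0.0786 z -0.1713
0.8 x 0.0989 z -0.1899
0.9 x 0.1209 z -0.2063
1.0 x 0.1445 z -0.2204
1.1 x 0.1693 z -0.2322
1.2 x 0.1952 z -0.2414
1.3 x 0.2219 z -0.2479
1.4 x 0.2491 z -0.2518
1.5 x 0.2766 z -0.2529
1.6 x 0.3040 z -0.2512
1.7 x 0.3311 z -0.2469
[0.97432567 0.2251397  0.00126533]
```

```bash
python3 -m creep '[200,0.001,-0.003,-0.014,0, 200,0.004,-0.003,-0.027,0, 200,0.01,-0.003,-0.054,0, 200,0.019,-0.003,-0.08,0, 200,0.03,-0.003,-0.105,0, 200,0.044,-0.003,-0.129,0, 200,0.06,-0.003,-0.151,0, 200,0.079,-0.003,-0.171,0, 200,0.099,-0.003,-0.19,0, 200,0.099,-0.003,-0.19,0]'; python3 - <<'E'
from h import *
s=get_state();goal(*s["ee_pos"]);print((s["ee_pos"]-[.4454,-.1254,.0409])/.5)
p,d=eyes.camera("scene");cv2.imwrite("pics/t3.png",cv2.resize(p[150:360,240:480],None,fx=3,fy=2.8))
E
```

```text
t: 10.3
ee_pos: [0.4937, -0.1139, 0.1361]
tool_rot: [0.0, 0.993, 0.114, 0.001]
contact_force: [-1.4, -0.2, 1.2]
opening: 0.0251
t10.30 from [ 0.4937 -0.1139  0.1361] yaw -76.9 tilt 0.08 op 0.0251 F [-1.4 -0.2  1.2] -> row [0. 0. 0.] turn 0.0000 (0.0 deg)
[0.09668711 0.0229266  0.19031736]
```

View pics/t3.png

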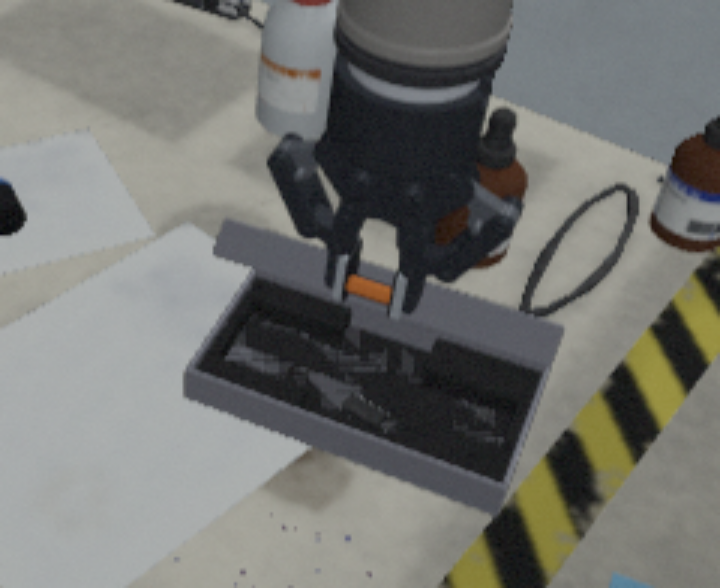

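The lid is about 0.8 rad up, with the tab (crop ~(370,290)) held between the pads. I continue along the arc to past upright.

```bash
python3 -m creep '[200,0.022,0,-0.016,0, 200,0.046,0,-0.03,0, 200,0.07,0,-0.042,0, 200,0.096,0,-0.052,0, 200,0.123,0,-0.058,0, 200,0.15,0,-0.062,0, 200,0.178,0,-0.063,0, 200,0.205,0,-0.061,0, 200,0.216,0,-0.06,0, 200,0.216,0,-0.06,0]'; python3 - <<'E'
from h import *
s=get_state();goal(*s["ee_pos"])
p,d=eyes.camera("scene");cv2.imwrite("pics/t4.png",cv2.resize(p[150:360,240:480],None,fx=3,fy=2.8))
E
```

```text
t: 11.35
ee_pos: [0.5982, -0.0894, 0.1647]
tool_rot: [-0.0, 0.994, 0.114, -0.0]
contact_force: [-0.9, 2.0, 2.5]
opening: 0.0252
t11.35 from [ 0.5982 -0.0894  0.1647] yaw -77.0 tilt 0.03 op 0.0252 F [-0.9  2.   2.5] -> row [0. 0. 0.] turn 0.0000 (0.0 deg)
```

View pics/t4.png

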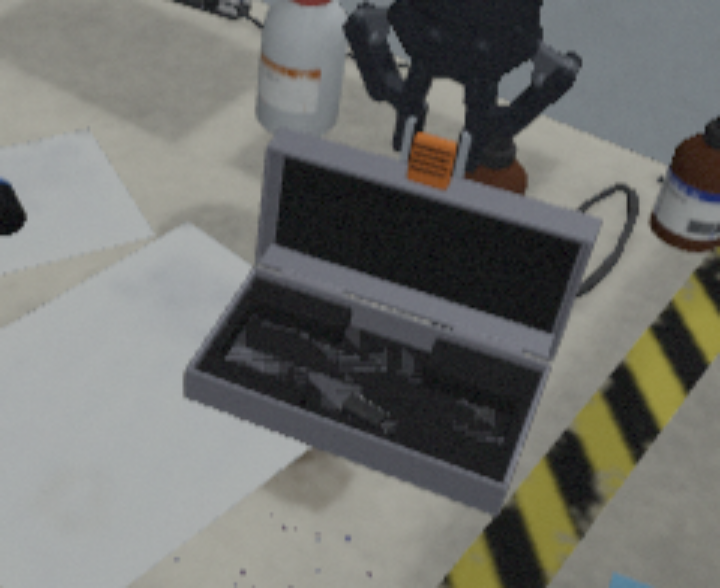

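The lid stands upright or slightly past, with the tab at crop (433,160). I release, lift straight up, and go to the refractometer.

```bash
python3 -m creep '[150,0,0,0,0, 100,0,0,0,0, 100,0,0,0,0, 100,0,0,-0.06,0, 100,0,0,-0.12,0, 60,0,0,-0.16,0, 60,0,0,-0.16,0]'; python3 - <<'E'
from h import *
goal(.5234,.2506,.16,-28)
p,d=eyes.camera("scene");cv2.imwrite("pics/t5.png",cv2.resize(p[150:360,240:480],None,fx=3,fy=2.8))
E
```

```text
t: 12.1
ee_pos: [0.5996, -0.0902, 0.2482]
tool_rot: [0.001, 0.994, 0.113, 0.003]
contact_force: [0.4, -0.3, 0.2]
opening: 0.0652
t12.10 from [ 0.5996 -0.0902  0.2482] yaw -77.0 tilt 0.39 op 0.0652 F [ 0.4 -0.3  0.2] -> row [ 0.0041 -0.699   0.1741] turn -0.5442 (-49.0 deg)
```

View pics/t5.png

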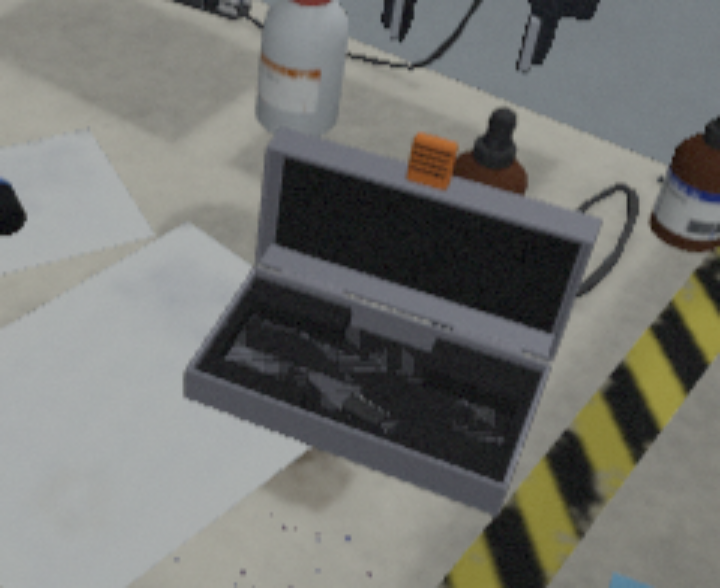

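```bash
python3 -m creep '[60,0.004,-0.07,0,-0.09, 60,0.004,-0.15,0,-0.18, 60,0.004,-0.25,0.02,-0.27, 60,0.004,-0.35,0.06,-0.36, 60,0.004,-0.45,0.1,-0.45, 60,0.004,-0.55,0.14,-0.544, 60,0.004,-0.65,0.17,-0.544, 60,0.004,-0.699,0.174,-0.544, 60,0.004,-0.699,0.174,-0.544]'; python3 - <<'E'
from h import *
p,d=eyes.camera("scene");cv2.imwrite("pics/f1.png",p)
goal(.5234,.2506,.02,-28)
E
```

```text
t: 13.05
ee_pos: [0.5183, 0.255, 0.1548]
tool_rot: [-0.001, 0.856, 0.517, -0.002]
contact_force: [-0.1, 0.2, -0.5]
opening: 0.0653
t13.10 from [0.5195 0.253  0.1556] yaw -27.8 tilt 0.21 op 0.0653 F [-0.5 -0.2 -0.1] -> row [1.000e-04 9.800e-03 2.712e-01] turn 0.0024 (0.2 deg)
```

View pics/f1.png

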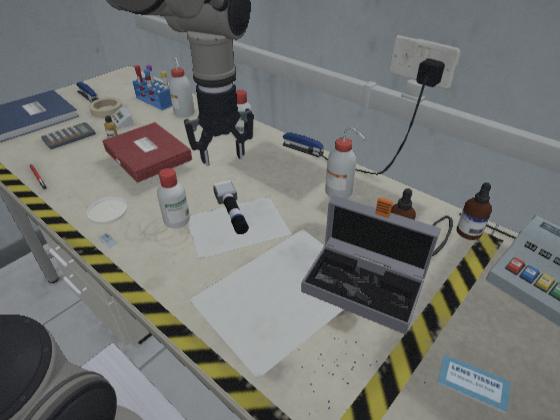

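```bash
python3 -m creep '[60,0,0.008,0.08,0.002, 60,0,0.008,0.16,0.002, 60,0,0.008,0.22,0.002, 60,0,0.008,0.25,0.002, 60,0,0.008,0.268,0.002, 60,0,0.008,0.27,0.002, 60,0,0.008,0.27,0.002]' 40; python3 - <<'E'
from h import *
p,d=eyes.camera("scene");cv2.imwrite("pics/f2.png",cv2.resize(p[100:280,150:350],None,fx=3,fy=3))
goal(.5234,.2506,.02,-28)
E
```

```text
t: 13.8
ee_pos: [0.5255, 0.249, 0.0233]
tool_rot: [0.0, 0.858, 0.513, 0.0]
contact_force: [-0.3, 0.6, 0.6]
opening: 0.0656
t13.85 from [0.5257 0.2492 0.0237] yaw -28.2 tilt 0.10 op 0.0654 F [-0.6 -0.1 -0.7] -> row [ 0.0002 -0.0054  0.0075] turn -0.0024 (-0.2 deg)
```

View pics/f2.png

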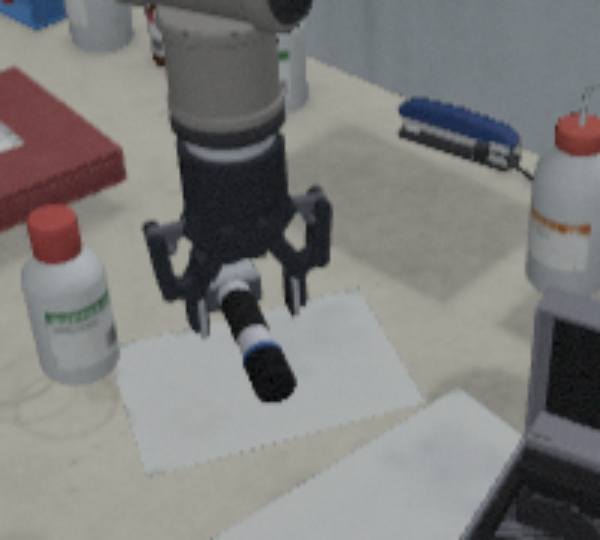

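The pads straddle the barrel's black grip (crop ~(245,315)), clear of the red cap bottle. I close.

```bash
python3 -m creep '[140,0,-0.003,0.002,-0.002, 220,0,-0.003,0.002,-0.002, 220,0,-0.003,0.002,-0.002, 220,0,-0.003,0.002,-0.002, 220,0,-0.003,0.002,-0.002, 220,0,-0.003,0.002,-0.002, 220,0,-0.003,0.002,-0.002]' 40; python3 - <<'E'
from h import *
s=get_state();goal(*s["ee_pos"])
E
python3 -m creep '[220,0,0,-0.02,0, 220,0,0,-0.06,0, 220,0,0,-0.12,0, 220,0,0,-0.18,0, 220,0,0,-0.24,0, 220,0,0,-0.24,0]'; python3 - <<'E'
from h import *
for n in("scene","top"):
    p,d=eyes.camera(n);cv2.imwrite(f"pics/f3{n}.png",p);np.save(f"pics/f3{n}.npy",d)
xy=case(0,0);goal(xy[0],xy[1],.16,13.2)
E
```

```text
t: 14.55
ee_pos: [0.5239, 0.2503, 0.0226]
tool_rot: [0.0, 0.857, 0.515, 0.001]
contact_force: [-1.8, -0.2, 6.0]
opening: 0.0255
t14.55 from [0.5239 0.2503 0.0226] yaw -28.0 tilt 0.06 op 0.0255 F [-1.8 -0.2  6. ] -> row [0. 0. 0.] turn 0.0000 (0.0 deg)
t: 15.15
ee_pos: [0.5258, 0.2509, 0.1464]
tool_rot: [0.001, 0.857, 0.515, 0.004]
contact_force: [0.5, 0.6, -1.7]
opening: 0.0259
t15.25 from [0.5235 0.2501 0.1421] yaw -28.0 tilt 0.03 op 0.0253 F [-0.1 -0.1 -2.9] -> row [-0.6327  0.3377 -0.0361] turn -0.4579 (-41.2 deg)
```

View pics/f3scene.png

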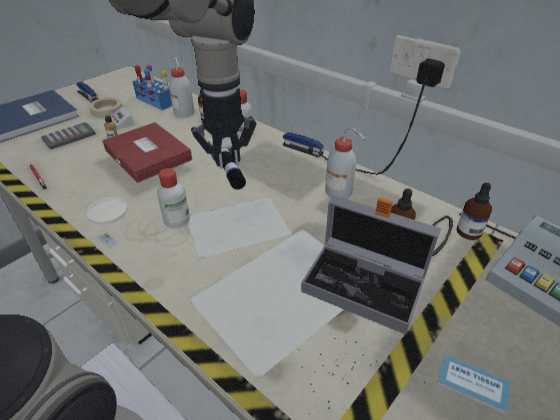

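View pics/f3top.png

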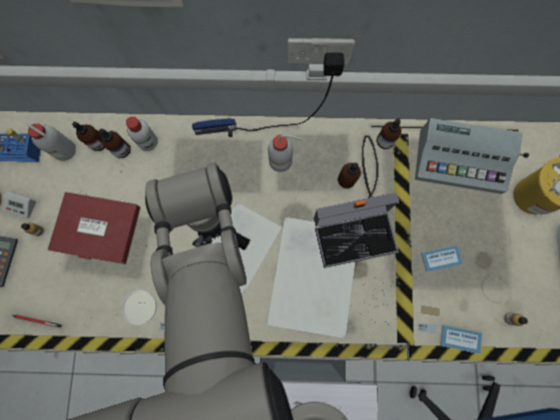

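The refractometer is held level by the barrel (gripper at (228,165) in the scene view), and the lid is still up. I carry it above the case, turning early.

```bash
python3 -m creep '[220,-0.04,0.02,-0.036,-0.08, 220,-0.11,0.06,-0.036,-0.16, 220,-0.18,0.096,-0.036,-0.25, 220,-0.25,0.133,-0.036,-0.34, 220,-0.32,0.171,-0.036,-0.42, 220,-0.39,0.208,-0.036,-0.458, 220,-0.46,0.246,-0.036,-0.458, 220,-0.53,0.283,-0.036,-0.458, 220,-0.59,0.315,-0.036,-0.458, 220,-0.632,0.338,-0.036,-0.458]'; python3 -m creep '[220,0,0,0,0, 220,0,0,0,0]'; python3 - <<'E'
from h import *
xy=case(0,0);goal(xy[0],xy[1],.07,13.2)
for n in("scene","top"):
    p,d=eyes.camera(n);cv2.imwrite(f"pics/f4{n}.png",p);np.save(f"pics/f4{n}.npy",d)
    if n=="scene": cv2.imwrite("pics/f4c.png",cv2.resize(p[120:340,240:480],None,fx=3,fy=2.7))
    else: cv2.imwrite("pics/f4t.png",cv2.resize(p[140:300,260:440],None,fx=4,fy=3.7))
xy=case(0,0);goal(xy[0],xy[1],.07,13.2)
E
```

```text
t: 16.25
ee_pos: [0.5232, -0.1102, 0.1579]
tool_rot: [-0.002, 0.622, 0.783, -0.001]
contact_force: [-0.2, 0.2, -2.1]
opening: 0.0256
t: 16.45
ee_pos: [0.5235, -0.1082, 0.1582]
tool_rot: [-0.002, 0.622, 0.783, -0.0]
contact_force: [0.1, 1.0, -2.7]
opening: 0.0254
t16.45 from [ 0.5235 -0.1082  0.1582] yaw 13.1 tilt 0.19 op 0.0254 F [ 0.1  1.  -2.7] -> row [-0.0013  0.0013  0.1764] turn -0.0008 (-0.1 deg)
t16.55 from [ 0.5239 -0.1072  0.1588] yaw 13.2 tilt 0.14 op 0.0257 F [-1.1  0.1 -1.5] -> row [-0.0029  0.      0.1776] turn 0.0005 (0.0 deg)
```

View pics/f4c.png

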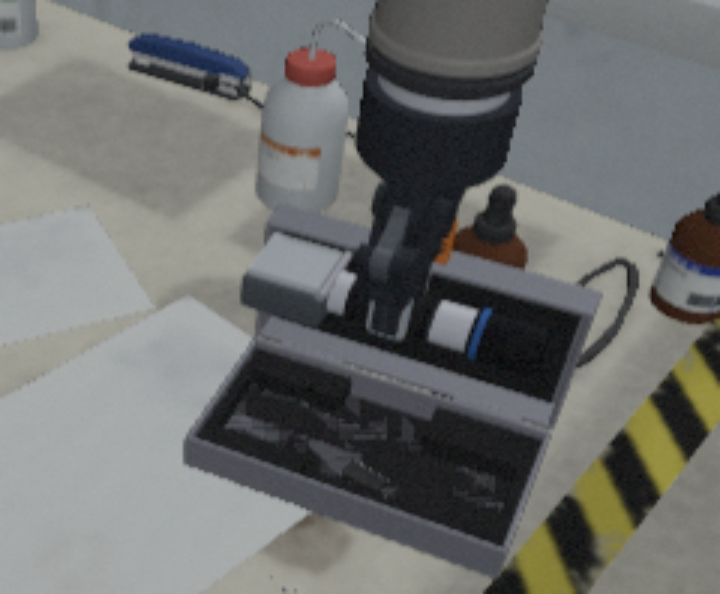

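View pics/f4t.png

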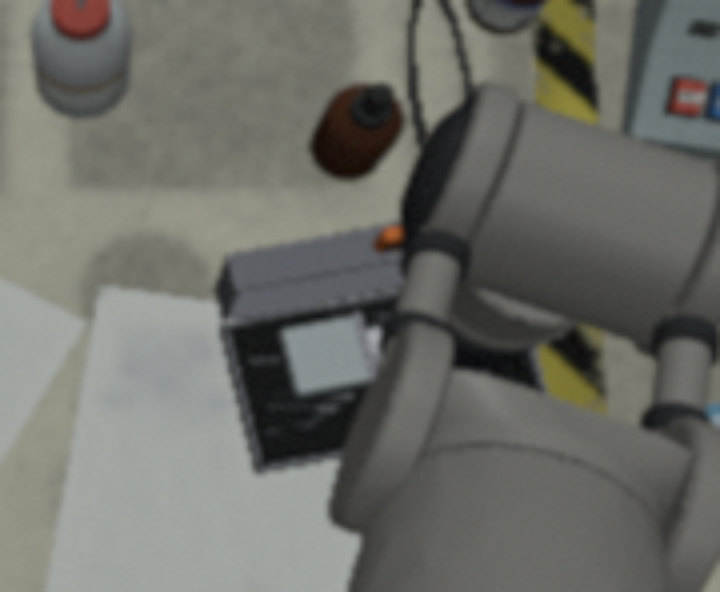

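```bash
python3 - <<'E'
from h import *
c,s=np.cos(CY),np.sin(CY)
for n in("scene","top"):
    d=np.load(f"pics/f4{n}.npy");W=cloud(n,d);D=W[...,:2]-CA;X=c*D[...,0]+s*D[...,1];Y=-s*D[...,0]+c*D[...,1];z=W[...,2]
    for nm,(lo,hi) in dict(head=(.037,.1),eye=(-.1,-.045)).items():
        m=(abs(X)<.045)&(Y>lo)&(Y<hi)&(z>.135)&(z<.2)
        if m.sum()<20: print(n,nm,m.sum());continue
        q=np.c_[X[m],Y[m]];r=rect(q)
        t=z[m]>np.percentile(z[m],60)
        print(n,nm,m.sum(),"X",np.percentile(X[m],[1,99]).round(4),"Y",np.percentile(Y[m],[1,50,99]).round(4),"z",np.percentile(z[m],[50,80,95]).round(4),r)
E
```

```text
scene head 811 X [-0.0249  0.0201] Y [0.0372 0.0601 0.0844] z [0.1664 0.168  0.1688] ((-0.44295310974121094, 61.86670684814453), (49.52985382080078, 50.61903762817383), 89.87947082519531)
scene eye 479 X [-0.0168  0.0075] Y [-0.0831 -0.0647 -0.0454] z [0.1625 0.167  0.1683] ((-2.8468456268310547, -64.24259948730469), (29.4302921295166, 38.12504959106445), 0.5628435611724854)
top head 458 X [-0.023   0.0239] Y [0.0375 0.0637 0.0863] z [0.1677 0.1695 0.1711] ((0.8588638305664062, 61.96238708496094), (49.51973342895508, 48.171573638916016), 89.76155853271484)
top eye 2
```

In the case frame the held refractometer's head centre is at about x = 0, y = 61 mm, square to the case and level. I lower to just above the foam first.

```bash
python3 -m creep '[220,-0.001,0,0.05,0, 220,-0.002,0.001,0.11,0, 220,-0.002,0.001,0.16,0, 220,-0.002,0.001,0.19,0, 220,-0.002,0.001,0.205,0, 220,-0.002,0.001,0.205,0, 220,-0.002,0.001,0.205,0]'; python3 - <<'E'
from h import *
xy=case(0,0)
for n in("scene",):
    p,d=eyes.camera(n)
    cv2.imwrite("pics/f5c.png",cv2.resize(p[170:340,260:460],None,fx=3.6,fy=3.3))
    c,s=np.cos(CY),np.sin(CY)
    W=cloud(n,d);D=W[...,:2]-CA;X=c*D[...,0]+s*D[...,1];Y=-s*D[...,0]+c*D[...,1];z=W[...,2]
    m=(abs(X)<.045)&(Y>.037)&(Y<.095)&(z>.045)&(z<.1);q=np.c_[X[m],Y[m]];print(rect(q),np.percentile(X[m],[1,99]),np.percentile(Y[m],[1,99]),np.percentile(z[m],[80,95]))
goal(xy[0],xy[1],.03,13.2)
E
```

```text
t: 17.25
ee_pos: [0.5254, -0.1087, 0.0578]
tool_rot: [0.0, 0.621, 0.784, 0.0]
contact_force: [-0.8, -0.7, -2.5]
opening: 0.0255
((0.15742111206054688, 61.510948181152344), (48.592979431152344, 48.709434509277344), 89.65803527832031) [-0.02313739  0.02223989] [0.03766846 0.08378976] [0.06774925 0.06871549]
t17.30 from [ 0.5255 -0.1089  0.058 ] yaw 13.2 tilt 0.05 op 0.0253 F [-1.1 -0.3 -1.6] -> row [ 0.0014 -0.0028  0.056 ] turn 0.0005 (0.0 deg)
```

View pics/f5c.png

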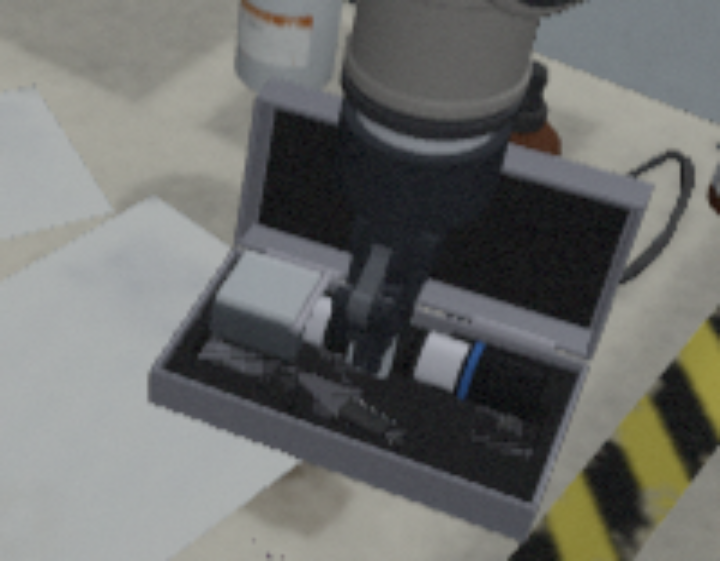

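Alignment is good (head x ≈ 0, y ≈ 61 mm). I lower slowly into the recess.

```bash
python3 -m creep '[220,0,-0.001,0.012,0, 220,0,-0.001,0.024,0, 220,0,-0.001,0.036,0, 220,0,-0.001,0.046,0, 220,0,-0.001,0.052,0, 220,0,-0.001,0.055,0, 220,0,-0.001,0.056,0]'; python3 - <<'E'
from h import *
s=get_state();goal(*s["ee_pos"])
p,d=eyes.camera("scene")
cv2.imwrite("pics/f6c.png",cv2.resize(p[170:340,260:460],None,fx=3.6,fy=3.3))
c,s=np.cos(CY),np.sin(CY)
W=cloud("scene",d);D=W[...,:2]-CA;X=c*D[...,0]+s*D[...,1];Y=-s*D[...,0]+c*D[...,1];z=W[...,2]
for a,b in((.037,.095),(-.09,-.045)):
    m=(abs(X)<.03)&(Y>a)&(Y<b)&(z>.03)&(z<.07);q=np.c_[X[m],Y[m]];print(rect(q),np.percentile(z[m],[50,80,95]))
E
```

```text
t: 18.0
ee_pos: [0.5247, -0.1092, 0.0291]
tool_rot: [-0.0, 0.621, 0.784, 0.0]
contact_force: [0.3, -0.7, -1.7]
opening: 0.0253
t18.00 from [ 0.5247 -0.1092  0.0291] yaw 13.2 tilt 0.01 op 0.0253 F [ 0.3 -0.7 -1.7] -> row [0. 0. 0.] turn 0.0000 (0.0 deg)
((-0.7374267578125, 60.196998596191406), (46.79764938354492, 48.02997589111328), 89.2535400390625) [0.0381991  0.03915977 0.03999115]
((-1.0547208786010742, -64.80975341796875), (28.12821388244629, 39.302120208740234), 1.3962725400924683) [0.03696788 0.03862623 0.03982129]
```

View pics/f6c.png

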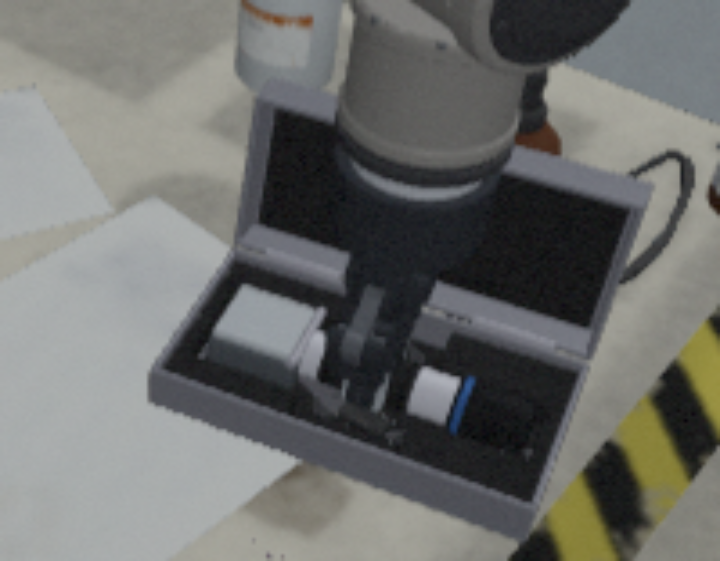

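The top face of the head is at 0.039 (0.038 when seated), so it is in the recess within 1 mm. I release with a limited opening, rise, and check.

```bash
python3 -m creep '[220,0,0,0.001,0, 170,0,0,0.001,0, 130,0,0,0,0, 110,0,0,0,0, 110,0,0,0,0, 110,0,0,-0.03,0, 110,0,0,-0.09,0, 110,0,0,-0.18,0, 110,0,0,-0.27,0, 110,0,0,-0.36,0]'; python3 - <<'E'
from h import *
p,d=eyes.camera("scene")
cv2.imwrite("pics/f7c.png",cv2.resize(p[150:340,240:460],None,fx=3.3,fy=3))
c,s=np.cos(CY),np.sin(CY)
W=cloud("scene",d);D=W[...,:2]-CA;X=c*D[...,0]+s*D[...,1];Y=-s*D[...,0]+c*D[...,1];z=W[...,2]
for a,b in((.037,.095),(-.09,-.045)):
    m=(abs(X)<.03)&(Y>a)&(Y<b)&(z>.03)&(z<.07);q=np.c_[X[m],Y[m]];print(rect(q),np.percentile(z[m],[50,80,95]))
s=get_state();goal(*s["ee_pos"])
rx,rz=-.137,.011
# lid angle: fit tab points
b,g,r=[p[...,i].astype(int) for i in range(3)]
m=(r>120)&(r-b>60)&(z>.1)&(z<.2)&(abs(Y)<.03);print("tab",m.sum(),np.median(X[m]),np.median(Y[m]),np.percentile(z[m],[2,50,98]),np.percentile(X[m],[5,95]))
m=(abs(Y)<.09)&(abs(Y)>.03)&(X>.04)&(X<.11)&(z>.118)&(z<.15);print("lid edge X",np.percentile(X[m],[5,50,95]))
E
```

```text
t: 19.05
ee_pos: [0.5243, -0.1091, 0.2111]
tool_rot: [-0.0, 0.621, 0.784, 0.0]
contact_force: [0.0, -0.2, -0.3]
opening: 0.0485
((0.2018890380859375, 60.742027282714844), (47.248863220214844, 48.4471549987793), 89.94461059570312) [0.03806645 0.0391299  0.04005058]
((-0.19451904296875, -65.0470199584961), (27.505613327026367, 39.86941146850586), 1.374593734741211) [0.03623911 0.037819   0.03926174]
t19.10 from [ 0.5276 -0.1102  0.2191] yaw 13.2 tilt 0.75 op 0.0485 F [ 2.9 -1.1  6.5] -> row [0. 0. 0.] turn 0.0000 (0.0 deg)
tab 69 0.07809850058053597 -0.008269673965526043 [0.14288144 0.15644196 0.17637782] [0.07554073 0.0843853 ]
lid edge X [0.06966827 0.08344414 0.09294858]
```

View pics/f7c.png

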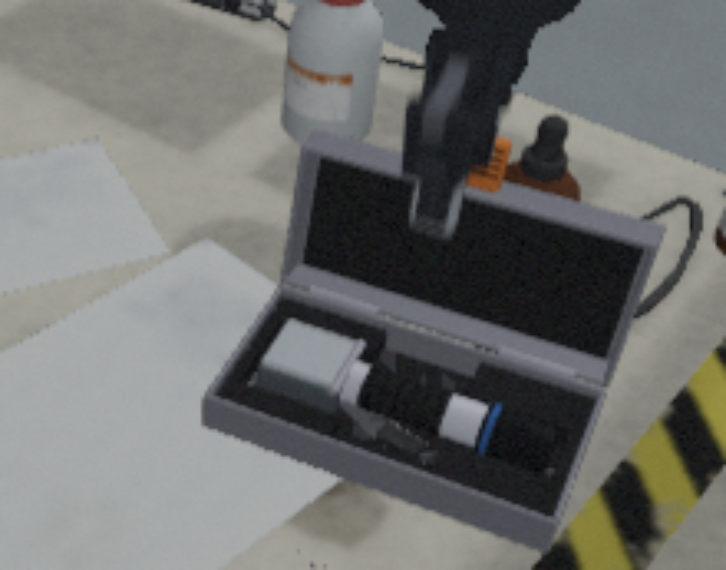

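The refractometer is seated: head centre at about x = 0.2, y = 60.7 mm, top at 0.038. The fingers are clear and the lid is still up. Now I regrip the tab at the pose where I released it.

```bash
python3 -m creep '[100,0,0,-0.03,0, 100,0,0,-0.07,0, 100,0,0,-0.07,0, 100,0,0,-0.07,0.09]';python3 - <<'E'
from h import *
goal(.5982,-.0894,.25,-77)
E
```

```text
t: 19.5
ee_pos: [0.5247, -0.1092, 0.2441]
tool_rot: [0.0, 0.676, 0.737, 0.0]
contact_force: [0.3, 0.3, -0.4]
opening: 0.0516
t19.50 from [ 0.5247 -0.1092  0.2441] yaw 5.0 tilt 0.04 op 0.0516 F [ 0.3  0.3 -0.4] -> row [ 0.0266  0.1499 -0.0118] turn 0.9112 (82.0 deg)
```

```bash
python3 -m creep '[100,0.003,0.015,-0.012,0.09, 100,0.005,0.03,-0.012,0.18, 100,0.008,0.045,-0.012,0.27, 100,0.01,0.06,-0.012,0.36, 100,0.013,0.075,-0.012,0.45, 100,0.016,0.09,-0.012,0.54, 100,0.02,0.11,-0.012,0.63, 100,0.024,0.13,-0.012,0.72, 100,0.027,0.15,-0.012,0.81, 100,0.027,0.15,-0.012,0.9]';python3 -m creep '[100,0,0,0,0.01, 100,0,0,0,0.011]'; python3 - <<'E'
from h import *
goal(.5982,-.0894,.166,-77)
p,d=eyes.camera("scene")
cv2.imwrite("pics/c1.png",cv2.resize(p[120:340,240:460],None,fx=3.3,fy=2.7))
E
```

```text
t: 20.5
ee_pos: [0.5987, -0.0887, 0.2485]
tool_rot: [-0.0, 0.993, 0.12, -0.001]
contact_force: [-0.2, 0.2, -0.7]
opening: 0.0519
t: 20.7
ee_pos: [0.5979, -0.089, 0.2493]
tool_rot: [-0.0, 0.993, 0.116, -0.001]
contact_force: [0.5, 0.2, 0.2]
opening: 0.0519
t20.70 from [ 0.5979 -0.089   0.2493] yaw -76.7 tilt 0.08 op 0.0519 F [0.5 0.2 0.2] -> row [0.0007 0.001  0.1667] turn 0.0032 (0.3 deg)
```

View pics/c1.png

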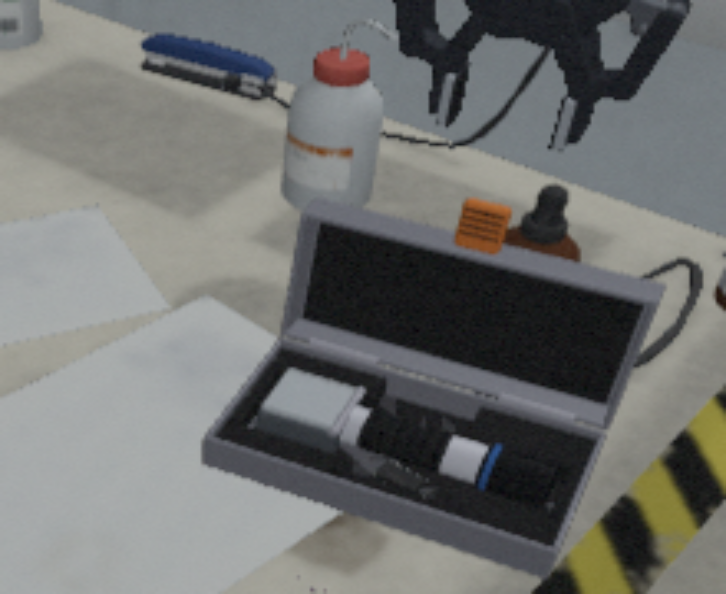

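The fingers are above the tab (crop (483,225)) and on either side of it. I descend and close.

```bash
python3 -m creep '[100,0.001,0.001,0.05,0.003, 100,0.001,0.001,0.11,0.003, 100,0.001,0.001,0.15,0.003, 100,0.001,0.001,0.167,0.003, 100,0.001,0.001,0.167,0.003, 200,0.001,0.001,0.167,0.003, 200,0.001,0.001,0.167,0.003, 200,0.001,0.001,0.167,0.003, 200,0.001,0.001,0.167,0.003]' 30; python3 - <<'E'
from h import *
s=get_state();goal(*s["ee_pos"])
p,d=eyes.camera("scene")
cv2.imwrite("pics/c2.png",cv2.resize(p[120:340,240:460],None,fx=3.3,fy=2.7))
# hinge-based angle
h=case(.056,0);D=s["ee_pos"][:2]-h;cx=D@[np.cos(CY),np.sin(CY)];cz=s["ee_pos"][2]+.001-.030
th=np.arctan2(cz,-cx)-np.arctan2(.011,.137);print("X",cx,"Z",cz,"r",np.hypot(cx,cz),"theta",th)
r=np.hypot(cx,cz);ph=np.arctan2(cz,-cx)
for k in np.arange(0,1.81,.1):
    q=ph-k;print("%.1f lid %.2f x %.4f z %.4f"%(k,th-k,(-r*np.cos(q)-cx)/.5,-(r*np.sin(q)-cz)/.5))
E
```

```text
t: 21.65
ee_pos: [0.5995, -0.0891, 0.1684]
tool_rot: [0.0, 0.994, 0.112, 0.001]
contact_force: [-1.1, 3.4, 5.9]
opening: 0.0252
t21.65 from [ 0.5995 -0.0891  0.1684] yaw -77.1 tilt 0.17 op 0.0252 F [-1.1  3.4  5.9] -> row [0. 0. 0.] turn 0.0000 (0.0 deg)
X 0.02194570384513378 Z 0.1393958757097826 r 0.141112806230177 theta 1.6468289239814222
0.0 lid 1.65 x -0.0000 z -0.0000
0.1 lid 1.55 x -0.0281 z -0.0030
0.2 lid 1.45 x -0.0563 z -0.0032
0.3 lid 1.35 x -0.0843 z -0.0005
0.4 lid 1.25 x -0.1120 z 0.0049
0.5 lid 1.15 x -0.1390 z 0.0131
0.6 lid 1.05 x -0.1651 z 0.0239
0.7 lid 0.95 x -0.1899 z 0.0373
0.8 lid 0.85 x -0.2133 z 0.0531
0.9 lid 0.75 x -0.2350 z 0.0711
1.0 lid 0.65 x -0.2548 z 0.0912
1.1 lid 0.55 x -0.2724 z 0.1132
1.2 lid 0.45 x -0.2878 z 0.1369
1.3 lid 0.35 x -0.3008 z 0.1619
1.4 lid 0.25 x -0.3112 z 0.1882
1.5 lid 0.15 x -0.3189 z 0.2153
1.6 lid 0.05 x -0.3238 z 0.2431
1.7 lid -0.05 x -0.3260 z 0.2712
1.8 lid -0.15 x -0.3254 z 0.2994
```

View pics/c2.png

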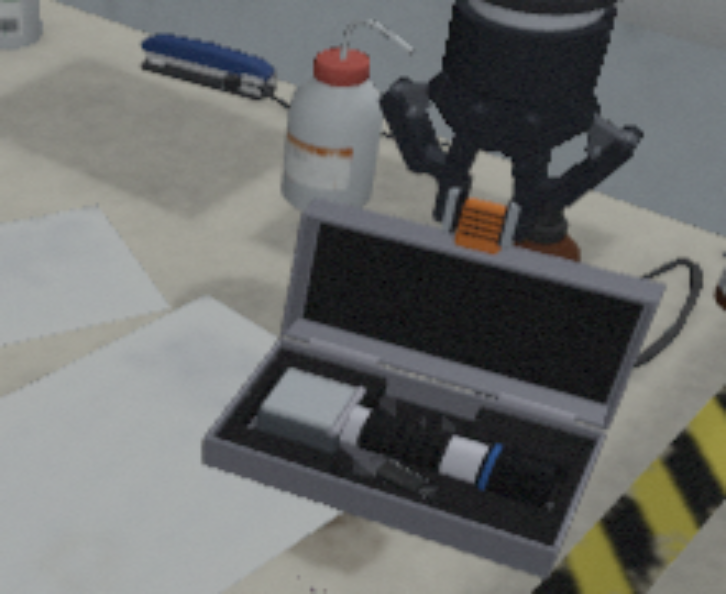

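The tab is held again at crop (483,225), with an opening of 25 mm. I swing the lid down along the arc.

```bash
python3 -m creep '[200,-0.014,0,-0.005,0, 200,-0.042,0,-0.006,0, 200,-0.07,0,-0.005,0, 200,-0.098,0,-0.001,0, 200,-0.126,0,0.005,0, 200,-0.152,0,0.014,0, 200,-0.178,0,0.027,0, 200,-0.202,0,0.042,0, 200,-0.224,0,0.06,0, 200,-0.235,0,0.069,0]'; cat > ang.py <<'E'
from h import *
s=get_state();goal(*s["ee_pos"])
h=case(.056,0);D=s["ee_pos"][:2]-h;cx=D@[np.cos(CY),np.sin(CY)];cz=s["ee_pos"][2]+.001-.030
r=np.hypot(cx,cz);ph=np.arctan2(cz,-cx);th=ph-np.arctan2(.011,.137);print("r",r,"theta",th)
for k in np.arange(0,th+.12,.1):
    q=ph-k;print("%.1f lid %.2f x %.4f z %.4f"%(k,th-k,(-r*np.cos(q)-cx)/.5,-(r*np.sin(q)-cz)/.5))
p,d=eyes.camera("scene")
import sys
cv2.imwrite(f"pics/{sys.argv[1]}.png",cv2.resize(p[120:340,240:460],None,fx=3.3,fy=2.7))
E
python3 ang.py c3
```

```text
t: 22.7
ee_pos: [0.4826, -0.1165, 0.1331]
tool_rot: [0.001, 0.994, 0.112, -0.0]
contact_force: [-5.1, -1.5, 9.2]
opening: 0.025
t22.70 from [ 0.4826 -0.1165  0.1331] yaw -77.1 tilt 0.09 op 0.0250 F [-5.1 -1.5  9.2] -> row [0. 0. 0.] turn 0.0000 (0.0 deg)
r 0.14301979670830203 theta 0.7349694908553437
0.0 lid 0.73 x 0.0000 z -0.0000
0.1 lid 0.63 x -0.0198 z 0.0206
0.2 lid 0.53 x -0.0374 z 0.0431
0.3 lid 0.43 x -0.0528 z 0.0673
0.4 lid 0.33 x -0.0656 z 0.0928
0.5 lid 0.23 x -0.0758 z 0.1195
0.6 lid 0.13 x -0.0833 z 0.1471
0.7 lid 0.03 x -0.0880 z 0.1753
0.8 lid -0.07 x -0.0898 z 0.2039
```

View pics/c3.png

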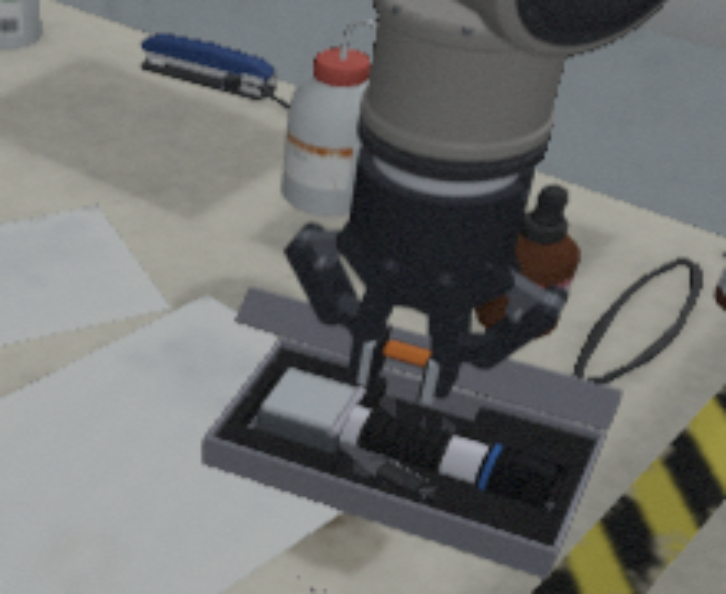

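```bash
python3 -m creep '[200,-0.008,0,0.01,0, 200,-0.017,0,0.021,0, 200,-0.026,0,0.032,0, 200,-0.034,0,0.043,0, 200,-0.042,0,0.055,0, 200,-0.05,0,0.067,0, 200,-0.056,0,0.08,0, 200,-0.062,0,0.093,0, 200,-0.068,0,0.106,0, 200,-0.073,0,0.12,0]'; python3 ang.py c4
```

```text
t: 23.75
ee_pos: [0.447, -0.1248, 0.0726]
tool_rot: [0.001, 0.994, 0.112, -0.001]
contact_force: [-6.3, -4.4, 4.4]
opening: 0.0253
t23.75 from [ 0.447  -0.1248  0.0726] yaw -77.1 tilt 0.15 op 0.0253 F [-6.3 -4.4  4.4] -> row [0. 0. 0.] turn 0.0000 (0.0 deg)
r 0.1415940038317792 theta 0.2331606062907417
0.0 lid 0.23 x 0.0000 z -0.0000
0.1 lid 0.13 x -0.0074 z 0.0273
0.2 lid 0.03 x -0.0120 z 0.0553
0.3 lid -0.07 x -0.0138 z 0.0835
```

View pics/c4.png

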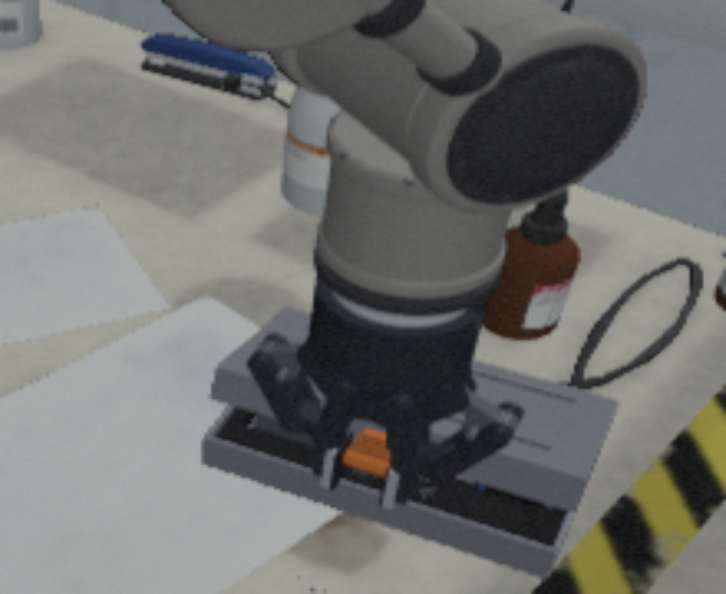

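```bash
python3 -m creep '[200,-0.002,0,0.009,0, 200,-0.003,0,0.018,0, 200,-0.006,0,0.027,0, 200,-0.008,0,0.036,0, 200,-0.009,0,0.045,0, 200,-0.01,0,0.054,0, 200,-0.011,0,0.059,0, 200,-0.011,0,0.063,0, 200,-0.011,0,0.063,0]'; python3 ang.py c5
```

```text
t: 24.7
ee_pos: [0.4413, -0.1261, 0.0408]
tool_rot: [0.0, 0.994, 0.112, -0.002]
contact_force: [-7.7, -7.4, 1.9]
opening: 0.0249
t24.70 from [ 0.4413 -0.1261  0.0408] yaw -77.1 tilt 0.20 op 0.0249 F [-7.7 -7.4  1.9] -> row [0. 0. 0.] turn 0.0000 (0.0 deg)
r 0.14100908952686736 theta 0.0033053800128912264
0.0 lid 0.00 x 0.0000 z -0.0000
0.1 lid -0.10 x -0.0009 z 0.0282
```

View pics/c5.png

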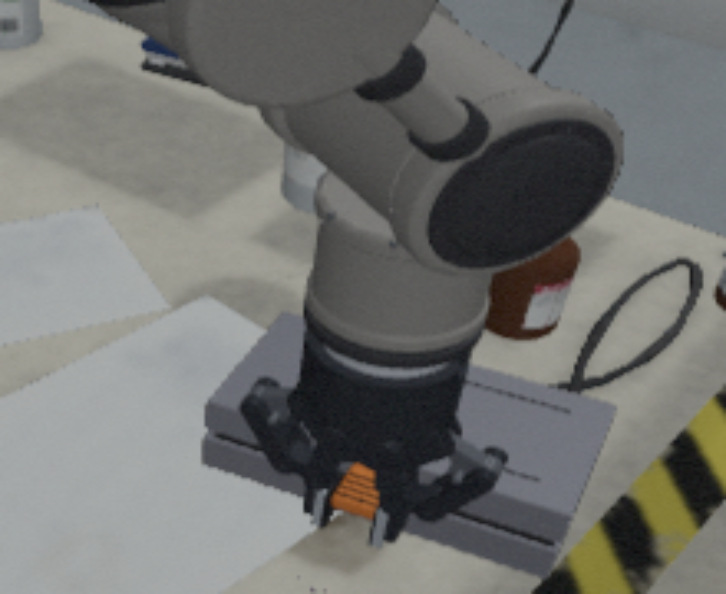

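A dark gap still shows along the front rim, so the lid is not fully shut. I keep easing it down.

```bash
python3 -m creep '[200,0.002,0,0.004,0, 200,0.002,0,0.008,0, 200,0.002,0,0.012,0, 200,0.002,0,0.016,0, 200,0.002,0,0.02,0, 200,0.002,0,0.022,0, 200,0.002,0,0.022,0]'; python3 ang.py c6
```

```text
t: 25.45
ee_pos: [0.4413, -0.126, 0.0296]
tool_rot: [0.0, 0.994, 0.112, -0.003]
contact_force: [-12.7, -10.4, 2.8]
opening: 0.0252
t25.45 from [ 0.4413 -0.126   0.0296] yaw -77.1 tilt 0.31 op 0.0252 F [-12.7 -10.4   2.8] -> row [0. 0. 0.] turn 0.0000 (0.0 deg)
r 0.14049815675423638 theta -0.07600454093271206
0.0 lid -0.08 x 0.0000 z -0.0000
```

View pics/c6.png

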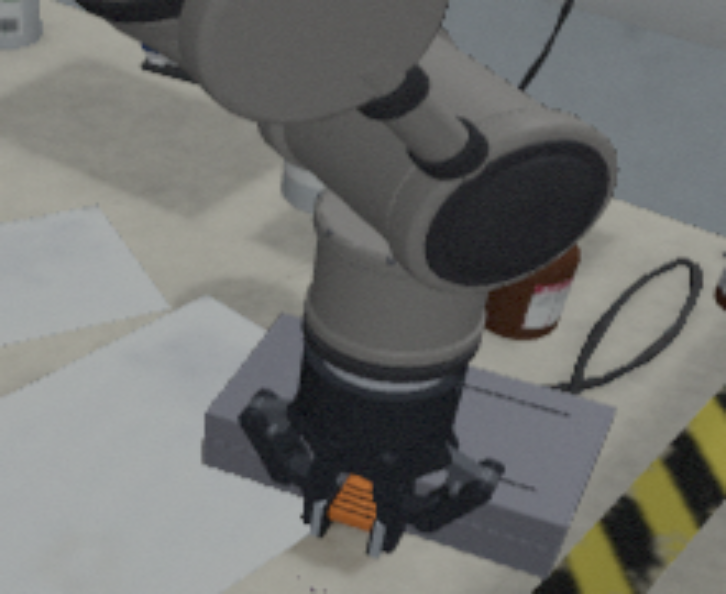

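```bash
python3 -m creep '[200,0.006,-0.004,0.003,0, 200,0.008,-0.006,0.006,0, 200,0.01,-0.008,0.008,0, 200,0.01,-0.008,0.008,0]'; python3 ang.py c7
```

```text
t: 25.9
ee_pos: [0.4432, -0.1253, 0.028]
tool_rot: [0.003, 0.994, 0.113, -0.005]
contact_force: [-37.0, -39.4, 35.8]
opening: 0.0252
t25.90 from [ 0.4432 -0.1253  0.028 ] yaw -77.0 tilt 0.62 op 0.0252 F [-37.  -39.4  35.8] -> row [0. 0. 0.] turn 0.0000 (0.0 deg)
r 0.138516093391739 theta -0.08701999208397433
0.0 lid -0.09 x 0.0000 z -0.0000
```

Firm contact: the lid is on its stop (36 N). My sideways trims went the wrong way, so I take them back and then release.

```bash
python3 -m creep '[200,-0.006,0.006,-0.003,0, 200,-0.012,0.012,-0.005,0, 200,-0.014,0.014,-0.005,0, 200,-0.014,0.014,-0.005,0]'; python3 ang.py c8
```

```text
t: 26.35
ee_pos: [0.4429, -0.1261, 0.0285]
tool_rot: [-0.001, 0.994, 0.112, 0.0]
contact_force: [5.4, 16.3, 1.5]
opening: 0.0249
t26.35 from [ 0.4429 -0.1261  0.0285] yaw -77.2 tilt 0.15 op 0.0249 F [ 5.4 16.3  1.5] -> row [0. 0. 0.] turn 0.0000 (0.0 deg)
r 0.13896140828727044 theta -0.08358301330225977
0.0 lid -0.08 x 0.0000 z -0.0000
```

View pics/c8.png

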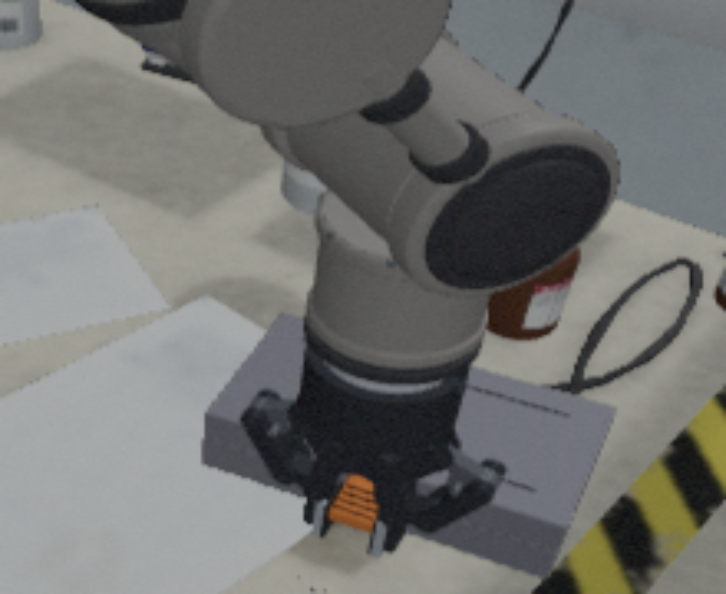

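```bash
python3 -m creep '[150,0,-0.004,0,0, 110,0,-0.004,0,0, 80,0,-0.004,0,0, 60,0,-0.004,0,0, 60,0,-0.004,0,0, 60,0,-0.004,-0.03,0, 60,0,-0.004,-0.1,0, 60,0,-0.004,-0.2,0, 60,-0.05,-0.004,-0.3,0, 60,-0.1,-0.1,-0.35,0]'; python3 -m creep '[60,0,-0.1,0,0, 60,0,-0.2,0,0, 60,0,-0.3,0,0, 60,0,-0.4,0,0, 60,0,-0.4,0,0, 60,0,-0.4,0,0]'; cat > chk.py <<'E'
from h import *
c,s=np.cos(CY),np.sin(CY)
for n in("scene","top"):
    p,d=eyes.camera(n);cv2.imwrite(f"pics/e_{n}.png",p)
    W=cloud(n,d);D=W[...,:2]-CA;X=c*D[...,0]+s*D[...,1];Y=-s*D[...,0]+c*D[...,1];z=W[...,2]
    for a in(-.045,-.02,0,.02,.045):
        m=(abs(X-a)<.008)&(abs(Y)<.09);print(n,"lid top at x",a,np.nanmedian(z[m]).round(4),end="; ")
    b,g,r=[p[...,i].astype(int) for i in range(3)]
    m=(r>120)&(r-b>60)&(X<-.056)&(X>-.11)&(abs(Y)<.03);print("tab z",np.median(z[m]),m.sum())
    Q=W[(b-r>25)&(W[...,0]>.35)&(W[...,0]<.65)&(W[...,1]<-.23)&(W[...,1]>-.5)&(z<.03)];print("packet",np.median(Q,0).round(4))
    for nm,m in dict(red=(z>.122)&(z<.15)&(W[...,0]>.3)&(W[...,0]<.5)&(W[...,1]<.4)&(W[...,1]>.25)).items():
        print(nm,np.median(W[m],0).round(4))
st=get_state();goal(*st["ee_pos"])
E
python3 chk.py
```

```text
t: 27.4
ee_pos: [0.3929, -0.1017, 0.2004]
tool_rot: [0.002, 0.994, 0.111, 0.003]
contact_force: [0.9, 1.0, 0.1]
opening: 0.0657
t: 28.0
ee_pos: [0.3461, 0.097, 0.1971]
tool_rot: [0.0, 0.993, 0.114, 0.0]
contact_force: [-0.5, 0.5, 0.1]
opening: 0.0651
scene lid top at x -0.045 0.0565; scene lid top at x -0.02 0.0566; scene lid top at x 0 0.0565; scene lid top at x 0.02 0.0565; scene lid top at x 0.045 0.0565; tab z 0.04621567167310392 212
packet [ 0.4816 -0.3458  0.0104]
red [0.4103 0.3258 0.1329]
top lid top at x -0.045 0.0571; top lid top at x -0.02 0.0569; top lid top at x 0 0.0569; top lid top at x 0.02 0.0568; top lid top at x 0.045 0.0571; tab z 0.047009375193349245 92
packet [ 0.4858 -0.3433  0.011 ]
red [0.4224 0.3256 0.1343]
t28.10 from [0.3468 0.0953 0.197 ] yaw -77.2 tilt 0.02 op 0.0652 F [-0.6 -0.1  0. ] -> row [0. 0. 0.] turn 0.0000 (0.0 deg)
```

View pics/e_scene.png

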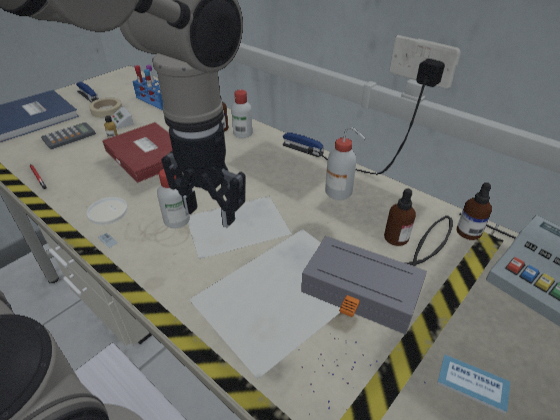

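The lid is shut: its top is level at 0.0565, as at the start, and the tab is at (349,305). The packet is flat at (475,383), the bottles are where they were, and the gripper is clear of everything. I hand in.

```bash
python3 -c "
from plant import job
print(job.hand_in())"
```

```text
the job is handed in; nothing more can be done
None
```

The job is done and handed in at about 28 s of the 72 s allowed; the hand-in gives no verdict. I took the packet off and laid it flat on the bench to the right, and raised the lid by its tab to about 1.65 rad. I then laid the refractometer in its recess, head in the wide end, let go, and eased the lid shut.

**Last checks**
- **Lid:** its top is level at 56.5 mm across its whole width, the same as at the start, so it is shut.
- **Packet:** flat on the bench, top face about 10.5 mm high, about 0.24 m from the case's centre and clear of the case.
- **Refractometer:** just before closing, its head centre was at about x = 0, y = 61 mm in the case's frame and its top at 38–39 mm, which means seated. I could not see it again once the lid was shut.
- **Bottles:** the red cap bottle measures the same as at the start in the top view. Its scene-view reading was 9 mm off in x, which I put down to the gripper partly hiding it. The other two I checked only by eye, and they look undisturbed.
- **Robot:** the gripper is clear of everything.

**What went less than cleanly**
- One carry of the packet went the wrong way because of a sign slip. It stayed high and touched nothing.
- The last press on the tab reached about 37 N sideways and 36 N vertically, because my sideways trims went the wrong way. That is well under the 120 N wrist limit, and I took the trims back before letting go.

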